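# Clamp the temperature probe in the culture vessel's fitting

### The job

Take the temperature probe (the instrument with the round cylindrical head) out of the rack and set its shank gently all the way down into the clamp fitting on top of the culture vessel. Let go of it, then turn the clamp nut clockwise by its handle until you feel it bite and grip the probe firmly, stopping before the resistance gets so high that it crushes the sheath. Leave the other things on the bench where they are.

Things in the scene. Friction and masses are not known exactly. Their poses are not given: they have to be found in the camera images.
- probe_head (a point): Temperature probe, loose, about 90 g, upright in one of the rack's three holes (any of them). Black cylindrical head, 24 mm diameter, 32 mm tall, thin steel ring; under it a round steel shank, 12 mm diameter, 62 mm long. This point: centre of the head, 78 mm above the shank's tip; z up along the probe. In the rack the head's underside is 12 mm above the rack's top.
- probe_tip (a point): The centre of the lower end of the probe's shank; z up along the shank.
- probe: The whole temperature probe; origin at the tip of the shank, z up along it.
- rack: Fixed grey block, 60 (x) x 170 (y) x 65 mm, origin under its centre. Three blind upright holes, 14 mm wide and 50 mm deep, in a row along its y at -55, 0 and +55 mm. They hold the probe, the ball rod and the square plug in any order.
- pocket_seat (a point): Centre of the floor of the clamp fitting's blind upright pocket, where the tip of the shank must rest. The pocket is 52 mm deep from the nut's top face (56 mm above the vessel's lid) and 14 mm wide, with a conical lead-in 21 mm wide at its mouth. When the probe is seated its head's underside is 10 mm above the nut's top.
- pocket_floor: The floor of the pocket, a 4 mm thick disc; origin at its underside, 4 mm below pocket_seat, at the lid's top. It is sprung and gives 1 mm for every 5 N pressed on it. Pressing the probe on it with more than 20 N damages the probe.
- nut_axis (a point): Clamp nut: steel hexagon, 44 mm across flats, 20 mm tall, around the pocket's mouth, with one level round bar, 10 mm diameter, that carries an upright round handle post 70 mm from the axis. This point: on the nut's upright axis at the bar's height, 10 mm below the nut's top, 42 mm above pocket_seat; x points out along the bar.
- clamp_nut: The nut with its bar; origin on its axis, at the lid's top. Clockwise from above closes the jaws. It drags with a steady 0.5 to 0.6 N m and stays where it is left. After 0.4 to 1.45 rad (differs, unseen) the jaws meet the shank; then the torque climbs by about 1 N m per rad. At 0.8 N m the grip just suffices, 0.9 is right, above 1.1 the sheath is crushed.
- handle_post (a point): Upright round steel post at the end of the nut's bar, 12 mm diameter, reaching from the bar's top (5 mm above the bar's centre line) to 38 mm above that centre line, 70 mm from the nut's axis. This point: on the post's centre line, 20 mm above the bar's centre line; x points outward. Push or hold it here to turn the nut: the drag is 7 to 8.5 N, a right grip 12 to 13 N, crushing begins above 15 N.
- jaw0: One of three small brass jaws around the pocket, 20 mm above its floor, hidden by the fitting; at the start at least 1.5 mm off a centred shank. Origin near the nut's axis at the lid's top. In a right grip each jaw squeezes the shank with 15 to 48 N.
- vessel: Fixed culture vessel: white square stirrer base 170 x 170 x 40 mm, glass jar 120 mm diameter, steel lid with its top 130 mm above the bench, the clamp fitting upright at the lid's centre, 56 mm tall to the nut's top. Origin under its centre.
- ball_rod: Instrument like the probe but with a ball head of 26 mm, loose in the rack, head centre 74 mm above its tip; origin at the tip of its shank. Bystander, leave it alone.
- square_plug: Instrument like the probe but with a low square head 24 x 24 x 12 mm, loose in the rack; origin at the tip of its shank. Bystander, leave it alone.
- beaker: Glass beaker, 64 mm diameter, 75 mm tall, origin under its centre. Bystander, leave it alone.
- reagent_bottle: Amber bottle, 64 mm diameter, 130 mm tall, origin under its centre. Bystander, leave it alone.
- tip_box: White open box, 85 x 120 x 50 mm, origin under its centre. Bystander, leave it alone.
- dish_stack: Stack of clear dishes, 90 mm diameter, 45 mm tall, origin under its centre. Bystander, leave it alone.
- jar: White jar, 60 mm diameter, 70 mm tall, origin under its centre. Bystander, leave it alone.
- weight: Steel cylinder, 36 mm diameter, 40 mm tall, origin under its centre. Bystander, leave it alone.
Things that resemble listed ones, but are neither listed nor needed, are in the scene too. What is shaped like the probe but green is not meant.

How it is judged:
By the outcome, as a careful person would: the job done as asked, in the order asked, and still so for the second after the job is handed in, with the robot touching nothing.
It also fails if it takes over 72 s, if anything falls off the work surface, if the arm or the gripper's body presses on something with over 40 N, if the wrist force passes 120 N, or if a joint passes its speed limit or range.

### The arm

A 6-joint arm with a two-finger parallel gripper is mounted at the origin on the work surface. World frame = base frame: x ahead of the robot, y to its left, z up, the work surface at z = 0. Lengths are in mm, angles in degrees, forces in N, time in s.
With the tool pointing down it reaches from about 350 to 850 mm from the base axis. Payload 8.1 kg.
Tool frame: the origin (TCP) lies on the mounting face of the last link; the fingertips stand 173 mm ahead of it and the grasp point (between the pads) lies 155 mm ahead of it; z points along the fingers, y is the direction in which the jaws open and shut (so a half turn about z gives the same grasp; the last joint's range is limited). The gripper opens to 85 mm and grips with 20 to 120 N. Pads are 22 mm wide; open, the fingers measure 114 mm over their backs; the gripper's body (76 mm by 85 mm) begins 54 mm behind the grasp point. The pads swing forward as they close: fully open they stand 13 mm farther back than shut.
Start: joints at [-77.086, 7.471, 85.268, -0, 87.261, -4.893], TCP at [183.513, -571.253, 404.692] pointing down, gripper open.
Joint ranges: [-169.43, 169.43], [-51.17, 129.36], [1.28, 143.12], [-76.62, 256.62], [0, 156.53], [-152.29, 152.29]. Speed limits (degrees/s): [136.94, 136.94, 159.86, 180, 180, 180].

### API

Orientations are given as [roll, pitch, yaw] about the fixed x, y, z axes, in that order (R = Rz(yaw) Ry(pitch) Rx(roll)).
In Python, from bench import * gives the robot as it stands.
- The arm moves only by the tool arm_command, never from a script. Its argument "plan" is a list of rows, each an object of numbers: "jaw": the closure, from 0 (fully open) to 1 (shut); "dx", "dy", "dz": the shift along the tool's x, y, z in mm; "wx", "wy", "wz": the turn, a rotation vector about the tool's x, y, z in rad. A call has 1 to 12 rows; each row is the pose to reach, as a shift and turn from the pose commanded when the call began, along the tool's axes at that moment; what a row does not reach only later rows make up. A row lasts 1/10 s, in which the tool goes at most 50 mm and 8.59 degrees, less where a joint would pass 70% of its speed; a pose out of reach is approached as far as the arm can. A call with a gripper value outside its range is refused whole. The fingers move at their own pace and stop on an object; "squeeze" is the grip in N (left out, the last holds). Time passes only in rows, so rows that repeat a pose let the fingers close. It gives the time, the measured TCP pose, the force and the opening at its end, in the units of the state.
- sense(): the state, without advancing time (a new reading comes with each control period).
- snapshot(name): name is "side" or "top"; returns a dict with "pixels" (480x640x3 uint8, red, green, blue), "fx", "fy", "cx", "cy" (pixels), "extrinsics" (4x4, takes a point from camera to world coordinates). Camera axes: x right, y up, looking along -z (the intrinsics and any distortion apply to the point x, -y, -z); pixel columns grow to the right and rows downward; lengths in mm; the calibration is good to about 2 mm. A picture is of the moment at which its call begins. There is no depth.
- hand_in(): hands the job in, once; it reports no verdict.
Trained networks look in the newest picture that a camera, given by its name, has taken for a name from the list of things; names that differ only in an ending like _2 or _b are one class to them, and where a whole thing is asked for, a point or a joint stands for the part that bears it (a point fixed in the world has none). Each returns a list of dicts, best first, with "score" (0 to 1); they miss things now and then, are a little off and sometimes report something else, mostly with a low value. They report only what shows in the picture. A call takes as long as a camera call. They do not tell look-alikes from the thing itself.
- recognise(camera, target): "box" ([left, top, width, height] in pixels, round what is visible of it).
- pinpoint(camera, target): "pixel" ([column, row] in pixels: a listed point, or the origin of a listed thing).
The state is a dict: "time": time; "joint_pos": joint angles; "qd": joint speeds; "joint_efforts": joint torques, N m; "tool_pos": TCP position; "tcp_rot": TCP orientation; "ft_force": force on the tool from outside, world axes, zero at the start; "wrist_torque": the same for the moment, N m; "finger_gap": finger opening in mm.
Only numpy, scipy, OpenCV 4.12 (cv2) and the standard library are available. Lean on these libraries where they do the work, as an engineer would, in place of code of your own. Each camera call takes 0.05 s, during which the arm holds its last target.

## Working session

There is one attempt and no reset: what is moved stays moved. The work goes in short steps, Python scripts to look and compute and a tool call to move; the robot and the scene stay as the last step left them, time stands still between calls to the robot, and variables do not carry over. Pictures are saved under pics/ and viewed, and the job is handed in when it is done.

Besides the shell and the picture viewer there is one more tool, called after ">>>" by a JSON object that holds its "name" and its "arguments". arm_command: Moves the arm, as the interface text tells. Its arguments: {"type":"object","properties":{"plan":{"type":"array"},"squeeze":{"type":"number"}},"required":["plan"]}

```bash
mkdir -p pics; ls
python3 - <<'E'
from bench import *
import cv2, numpy as np
s=sense(); print(s)
for n in ("side","top"):
    d=snapshot(n); cv2.imwrite(f"pics/{n}0.png",d["pixels"][:,:,::-1]); print(n,d["fx"],d["fy"],d["cx"],d["cy"],d.keys()); print(np.round(d["extrinsics"],4).tolist())
    for t in ("probe_head","ball_rod","square_plug","nut_axis","handle_post","pocket_seat","rack","vessel"):
        try: print(n,t,[(np.round(r["pixel"],1).tolist(),round(r["score"],2)) for r in pinpoint(n,t)][:5])
        except Exception as e: print(t,e)
E
```

```text
pics
{'time': 0.0, 'joint_pos': array([-7.70858004e+01,  7.51411836e+00,  8.53295759e+01, -8.56573444e-04,
        8.72598407e+01, -4.89328738e+00]), 'qd': array([ 0.07359608,  0.04440114, -0.05663313,  0.08666815,  0.05363668,
       -0.01815537]), 'joint_efforts': array([-1.77616850e-03, -5.69403255e+01, -5.00556242e+01, -4.39940886e-04,
        1.47786172e-02,  5.89993078e-05]), 'tool_pos': array([ 183.45720711, -571.02647502,  403.65160417]), 'tcp_rot': array([-1.79896769e+02, -7.97915109e-03,  1.78075215e+01]), 'ft_force': array([ 0.20912523, -0.02856238, -0.48096906]), 'wrist_torque': array([-0.0381949 , -0.00273523,  0.01909768]), 'finger_gap': 85.2557722281739}
side 536.3027429981563 536.3027429981563 326.1194516067532 235.02803500342375 dict_keys(['pixels', 'fx', 'fy', 'cx', 'cy', 'extrinsics'])
[[0.9614, 0.1519, -0.2293, 283.1519], [-0.2749, 0.5127, -0.8134, -949.7086], [-0.006, 0.845, 0.5347, 741.1686], [0.0, 0.0, 0.0, 1.0]]
side probe_head [([369.6, 338.4], 0.69), ([307.0, 348.2], 0.59)]
side ball_rod [([352.7, 192.1], 0.49)]
side square_plug []
side nut_axis [([317.1, 173.1], 0.85)]
side handle_post [([291.2, 171.9], 0.78)]
side pocket_seat []
side rack [([363.7, 363.4], 0.6)]
side vessel [([320.7, 232.3], 0.74)]
top 482.7299330605796 482.7299330605796 319.6413906467726 231.10903719370606 dict_keys(['pixels', 'fx', 'fy', 'cx', 'cy', 'extrinsics'])
[[-0.0122, 0.996, -0.0887, 427.4389], [-0.9999, -0.0116, 0.0067, -14.2809], [0.0056, 0.0888, 0.996, 1443.4059], [0.0, 0.0, 0.0, 1.0]]
top probe_head [([423.5, 234.9], 0.43), ([439.7, 264.9], 0.39)]
top ball_rod [([382.7, 228.0], 0.42)]
top square_plug [([399.1, 235.2], 0.56)]
top nut_axis [([244.9, 215.4], 0.7)]
top handle_post [([245.5, 243.2], 0.8)]
top pocket_seat []
top rack [([397.9, 235.1], 0.83)]
top vessel [([251.2, 219.6], 0.92), ([425.1, 235.2], 0.31)]
```

View pics/side0.png

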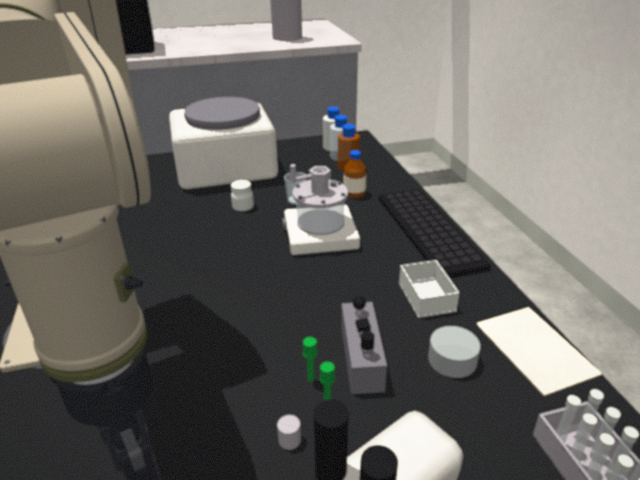

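View pics/top0.png

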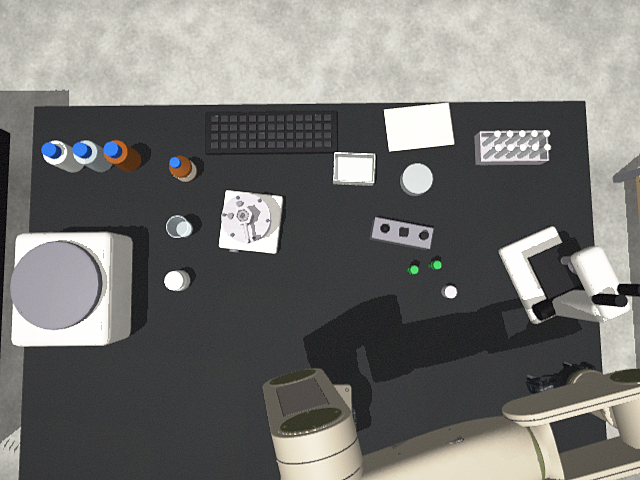

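Run:
```python
import cv2,numpy as np
a=cv2.imread("pics/side0.png")[280:420,250:470]; a=cv2.resize(a,None,fx=3.5,fy=3.5,interpolation=cv2.INTER_CUBIC); cv2.imwrite("pics/sidecrop.png",a)
b=cv2.imread("pics/top0.png")[170:300,360:480]; b=cv2.resize(b,None,fx=4,fy=4,interpolation=cv2.INTER_CUBIC)
c=cv2.imread("pics/top0.png")[170:270,200:290]; c=cv2.resize(c,(300,333),interpolation=cv2.INTER_CUBIC)
cv2.imwrite("pics/topcrop.png",np.hstack([b,cv2.copyMakeBorder(c,0,520-333,0,0,cv2.BORDER_CONSTANT)]))
```

```text
(no output)
```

View pics/sidecrop.png

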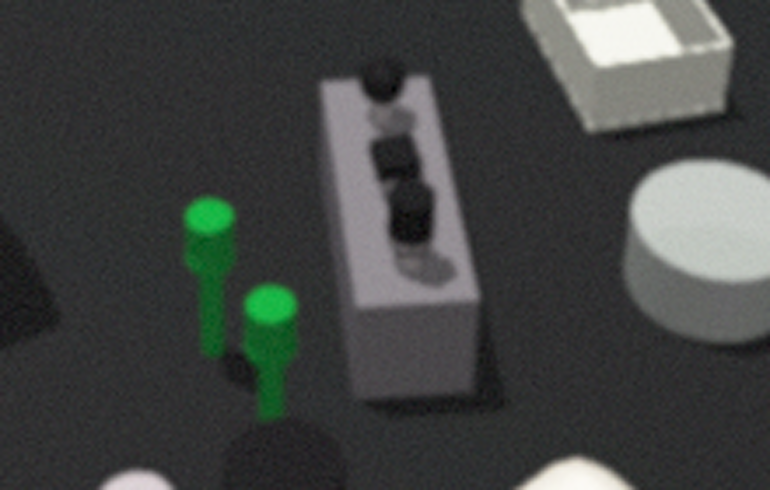

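View pics/topcrop.png

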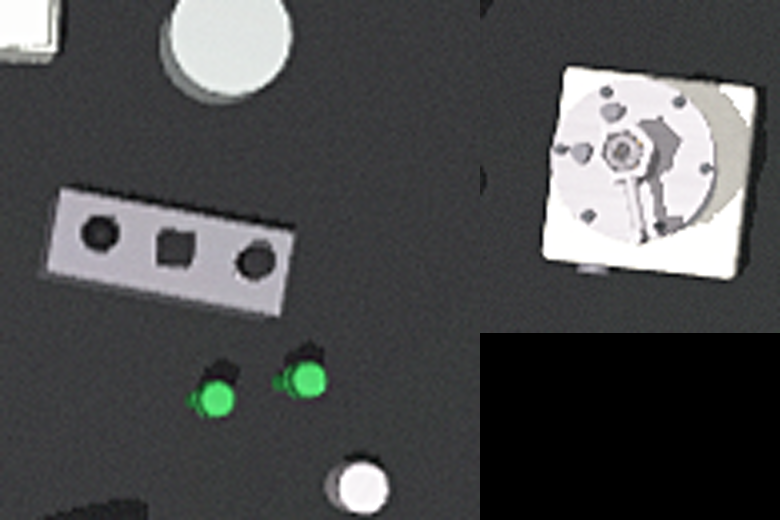

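The candidates in top/side pixels are:
- Cylindrical head: top (424,235), side (368,340).
- Square head: top (404,232), side (363,325).
- Ball head: top (385,228), side (359,303).
- Two green look-alikes: top (414,270) and (437,265).

The black cylinder in the right-hand hole is the probe. The enlarged side crop shows its flat-topped cylindrical head and shank.

```bash
cat > h.py <<'E'
import numpy as np, cv2
from bench import *
def ray(d,px):
    R=np.array(d["extrinsics"]);v=np.array([(px[0]-d["cx"])/d["fx"],-(px[1]-d["cy"])/d["fy"],-1.0])
    return R[:3,3],R[:3,:3]@v
def atz(d,px,z):
    o,v=ray(d,px); return o+v*(z-o[2])/v[2]
def proj(d,P):
    R=np.array(d["extrinsics"]);q=R[:3,:3].T@(np.asarray(P,float)-R[:3,3])
    return np.array([d["cx"]+d["fx"]*q[0]/-q[2],d["cy"]-d["fy"]*q[1]/-q[2]])
def tri(ds,pxs):
    A=np.zeros((3,3));b=np.zeros(3)
    for d,p in zip(ds,pxs):
        o,v=ray(d,p);v=v/np.linalg.norm(v);M=np.eye(3)-np.outer(v,v);A+=M;b+=M@o
    return np.linalg.solve(A,b)
E
python3 - <<'E'
from h import *
S=snapshot("side");T=snapshot("top")
print("head top-z93",atz(T,(423.8,235),95),"side",atz(S,(369.3,339.5),93),tri([S,T],[(369,339.5),(423.8,235)]))
print("ball",atz(T,(385,228.3),89)); print("sq",atz(T,(404,232.3),85))
print("nut top",atz(T,(244.9,215.4),176),"side",atz(S,(317.1,173.1),176),tri([S,T],[(317.1,173.1),(244.9,215.4)]))
print("post",atz(T,(245.5,243.2),196),"side",atz(S,(291.2,171.9),196),tri([S,T],[(291.2,171.9),(245.5,243.2)]))
# crops
for n,d,(x,y,w,h),k in (("t",T,(215,185,70,70),8),("s",S,(270,145,90,70),8),("s2",S,(335,285,60,80),7),("t2",T,(365,205,75,50),8)):
    a=d["pixels"][y:y+h,x:x+w,::-1]; cv2.imwrite(f"pics/c_{n}.png",cv2.resize(a,None,fx=k,fy=k,interpolation=cv2.INTER_CUBIC))
E
```

```text
head top-z93 [ 533.14965363 -315.45581767   95.        ] side [ 539.81559399 -309.36222573   93.        ] [ 534.8028474  -315.09142084   99.19582198]
ball [ 553.85487364 -207.82582985   89.        ]
sq [ 542.24572287 -261.88154551   85.        ]
nut top [584.25557536 174.0885754  176.        ] side [581.43254116 184.7041092  176.        ] [581.12961717 173.78116542 181.4008156 ]
post [509.36235342 169.4515547  196.        ] side [514.53215801 168.12985995 196.        ] [512.00086376 169.01651992 195.70872612]
```

View pics/c_t.png

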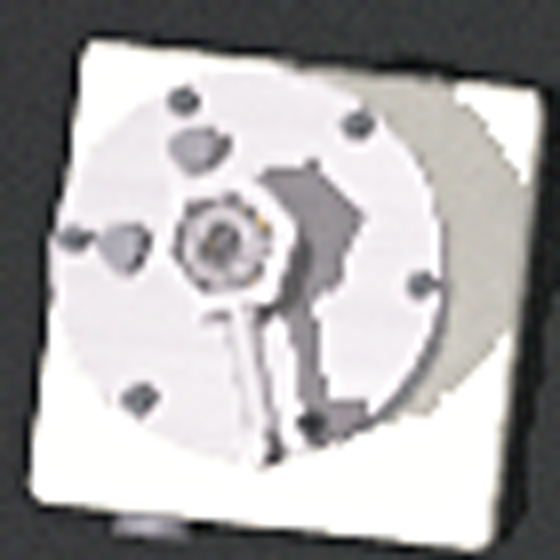

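View pics/c_s.png

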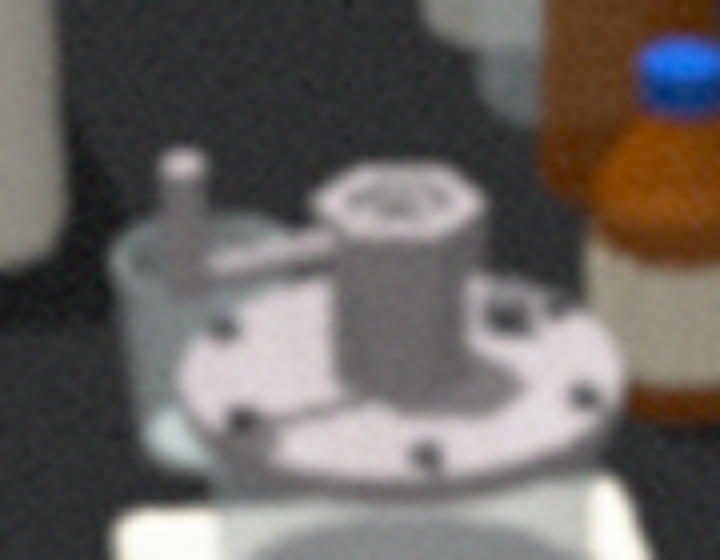

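View pics/c_s2.png

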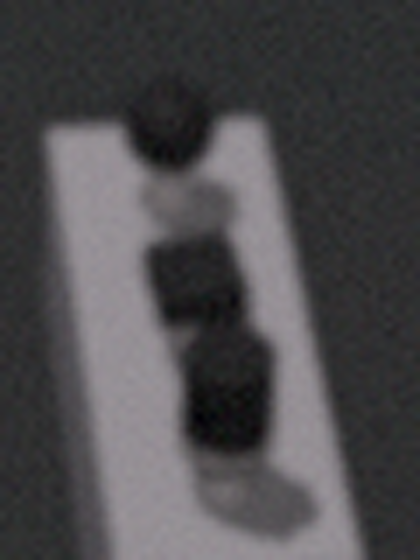

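View pics/c_t2.png

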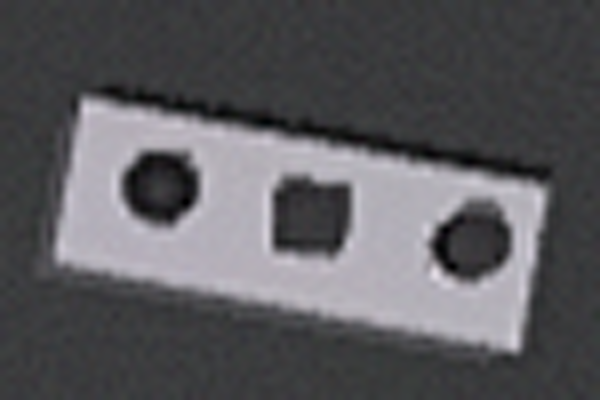

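```bash
cat > fit.py <<'E'
from h import *
from scipy.optimize import least_squares
S=snapshot("side");T=snapshot("top")
def up(d,x,y,w,h,k):
    a=d["pixels"][y:y+h,x:x+w,::-1]; return cv2.resize(a,None,fx=k,fy=k,interpolation=cv2.INTER_CUBIC)
def poly(img,d,pts,x,y,k,col):
    p=np.array([(proj(d,q)-[x,y]+.5)*k-.5 for q in pts]); cv2.polylines(img,[np.round(p*8).astype(np.int32)],True,col,1,cv2.LINE_AA,3)
def circ(c,z,r,n=60,a0=0): 
    a=a0+np.arange(n)*2*np.pi/n; return np.c_[c[0]+r*np.cos(a),c[1]+r*np.sin(a),np.full(n,z)]
E
python3 - <<'E'
from fit import *
for n,d,z,p in (("T mouth",T,186,(242.3,214.9)),("S mouth",S,186,(319.6,169.6))): print(n,atz(d,p,z))
print("post top T",atz(T,(215+272/8-.5,185+450/8-.5),214),"S",atz(S,(270+184/8-.5,145+162/8-.5),214))
# dark head mask
for n,d,(x,y,w,h) in (("T",T,(415,225,20,20)),("S",S,(358,330,20,22))):
    g=d["pixels"][y:y+h,x:x+w].astype(int).max(2); print(n); print(g)
# overlay w/ candidate
N=(583,179)
k=8
t=up(T,215,185,70,70,k)
s=up(S,270,145,90,70,k)
for im,d,x,y in ((t,T,215,185),(s,S,270,145)):
    c=atz(d,(242.3,214.9) if d is T else (319.6,169.6),186)
    poly(im,d,circ(c,186,10.5),x,y,k,(0,0,255)); poly(im,d,circ(c,186,22),x,y,k,(0,255,0))
    poly(im,d,circ(c,130,60),x,y,k,(255,0,0))
cv2.imwrite("pics/ov1.png",np.hstack([t[:500,:],s[:500,:]])[:, :])
cv2.imwrite("pics/ov1t.png",t);cv2.imwrite("pics/ov1s.png",s)
E
```

```text
T mouth [584.41576608 179.41165348 186.        ]
S mouth [586.92146453 181.45683122 186.        ]
post top T [514.34947842 159.16580174 214.        ] S [518.25609699 167.61163516 214.        ]
T
[[173 138 138 128 101  95  73  49  20  23  22  22  18  31  27  48  48  51
   50  59]
 [189 196 194 199 173 171 157 134 129 126 107  72  45  42  22  17  25  29
   28  60]
 [182 184 185 186 189 193 187 197 200 201 178 153 136 137 129  98 102  52
   57  57]
 [185 183 183 186 184 182 185 189 189 189 192 193 197 194 197 177 178 143
   97  61]
 [182 182 181 182 185 182 191 192 167 165 165 164 188 188 187 188 194 205
  110  59]
 [182 184 181 185 184 188 195 173 107  92  97 100 159 188 186 184 183 203
   97  50]
 [184 182 182 182 187 198 165  98  75  74  76  92  92 191 187 183 191 190
   78  53]
 [185 181 185 192 171 163  67  22  45  47  48  51  65 159 186 188 193 167
   70  55]
 [186 183 187 206 125  26  35  51  56  56  50  48  40  86 186 190 194 144
   64  53]
 [186 186 191 189  90  23  53  58  56  58  55  55  41  60 187 193 196  94
   50  54]
 [184 184 195 133  31  20  57  63  60  60  55  59  45  
[... 1968 characters left out ...]
 107 143
  151 150]
 [149 135 104  61  24  20  30  16  24  27  25  16  15  22  33  66 109 143
  147 149]
 [149 134 109  62  22  25  18  27  21  19  14  22  24  27  34  68 112 141
  150 151]
 [150 141 115  66  34  11  24  28  21  20  26  24  27  20  37  77 119 142
  147 148]
 [148 139 121  80  40  30  17  19  18  19  23  27  26  24  45  83 125 141
  147 150]
 [148 142 126  94  66  52  34  28  23  20  19  25  23  36  62  95 126 143
  152 148]
 [148 139 132 108  84  73  64  52  47  36  33  43  49  53  76 109 132 144
  150 147]
 [148 146 139 119 100  87  86  78  77  67  63  69  75  74  88 111 136 144
  152 154]
 [151 151 141 132 108  88  87  91  89  81  82  80  83  77  86 101 124 132
  145 150]]
```

View pics/ov1t.png

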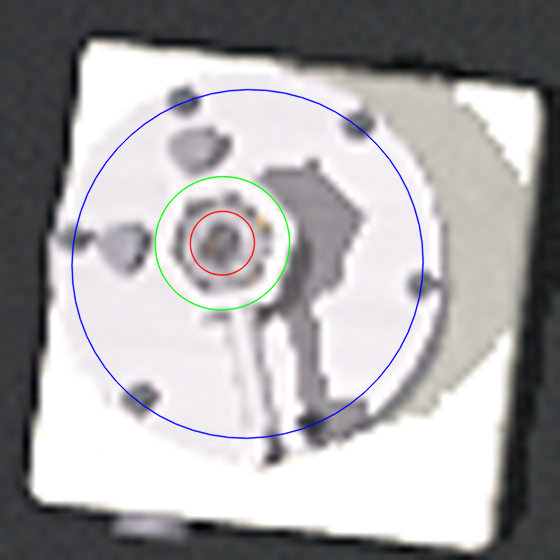

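View pics/ov1s.png

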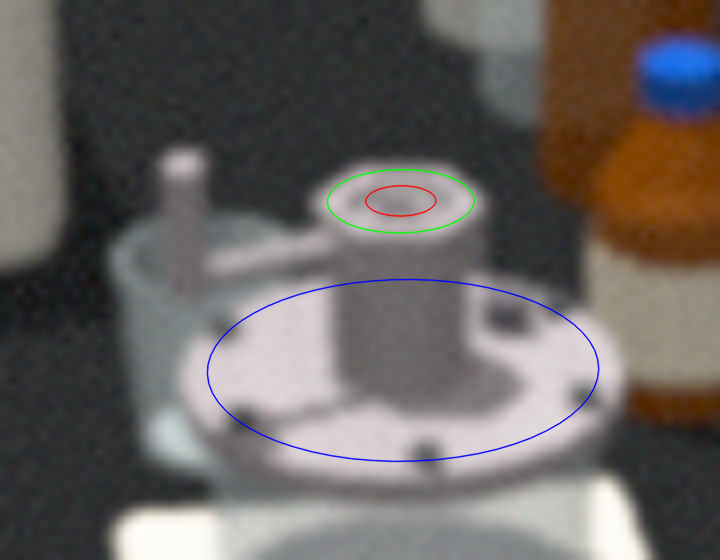

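Run:
```python
from fit import *
def ext(d,c):
    p=np.array([proj(d,q) for q in np.r_[circ(c,77,12),circ(c,109,12)]]); return p.min(0),p.max(0)
for c in ((533,-315),(535,-313),(536,-313)):
    for n,d in (("T",T),("S",S)): print(c,n,*[np.round(e,1) for e in ext(d,c)])
k=8
c=(535,-313.5)
t=up(T,400,215,45,40,k);s=up(S,345,320,45,40,k)
for im,d,x,y in ((t,T,400,215),(s,S,345,320)):
    for z in (77,109): poly(im,d,circ(c,z,12),x,y,k,(0,255,0))
cv2.imwrite("pics/ov2.png",np.hstack([t,s]))
```

```text
(533, -315) T [418.  230.3] [429.1 239.8]
(533, -315) S [359.4 330.7] [374.1 354.3]
(535, -313) T [417.3 229.6] [428.3 239.1]
(535, -313) S [360.1 329.7] [374.8 353.3]
(536, -313) T [417.3 229.3] [428.3 238.7]
(536, -313) S [360.7 329.6] [375.3 353.1]
```

View pics/ov2.png

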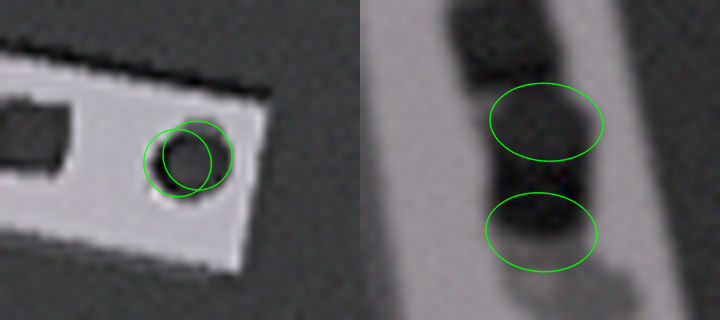

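```bash
cat >> h.py <<'E'
def go(x,y,z,yaw):
    s=sense();p=s["tool_pos"];w=np.radians(s["tcp_rot"][2]);D=np.array([x,y,z])-p
    dy=(yaw-s["tcp_rot"][2]+180)%360-180
    print("pos",np.round(p,1),"rot",np.round(s["tcp_rot"],2),"F",np.round(s["ft_force"],2),"M",np.round(s["wrist_torque"],2),"gap",round(s["finger_gap"],1),"t",s["time"],"q6",s["joint_pos"][5])
    print("dx %.1f dy %.1f dz %.1f wz %.3f"%(np.cos(w)*D[0]+np.sin(w)*D[1],np.sin(w)*D[0]-np.cos(w)*D[1],-D[2],-np.radians(dy)))
E
python3 -c "
from h import *
go(533.5,-314,340,79)"
```

```text
pos [ 183.5 -571.2  404.7] rot [-180.     -0.     17.81] F [-0.55 -0.98 -0.66] M [-0.07  0.06  0.07] gap 85.4 t 1.2 q6 -4.8916913249667076
dx 411.9 dy -137.9 dz 64.7 wz -1.068
```

>>> {"name": "arm_command", "arguments": {"plan": [{"dx":412,"dy":-138,"dz":65,"wz":-1.068,"jaw":0},{"dx":412,"dy":-138,"dz":65,"wz":-1.068,"jaw":0},{"dx":412,"dy":-138,"dz":65,"wz":-1.068,"jaw":0},{"dx":412,"dy":-138,"dz":65,"wz":-1.068,"jaw":0},{"dx":412,"dy":-138,"dz":65,"wz":-1.068,"jaw":0},{"dx":412,"dy":-138,"dz":65,"wz":-1.068,"jaw":0},{"dx":412,"dy":-138,"dz":65,"wz":-1.068,"jaw":0},{"dx":412,"dy":-138,"dz":65,"wz":-1.068,"jaw":0},{"dx":412,"dy":-138,"dz":65,"wz":-1.068,"jaw":0},{"dx":412,"dy":-138,"dz":65,"wz":-1.068,"jaw":0},{"dx":412,"dy":-138,"dz":65,"wz":-1.068,"jaw":0},{"dx":412,"dy":-138,"dz":65,"wz":-1.068,"jaw":0}]}}

```text
invalid input
```

Run:
```python
from fit import *
go(533.5,-314,251,79)
cv2.imwrite("pics/s3.png",up(S,290,210,160,160,4.5)); cv2.imwrite("pics/t3.png",up(T,340,150,160,140,4))
```

```text
pos [ 183.5 -571.2  404.7] rot [180.     0.    17.81] F [0.54 0.59 0.59] M [ 0.05 -0.    0.07] gap 85.3 t 1.3 q6 -4.891652195844077
dx 411.9 dy -137.9 dz 153.7 wz -1.068
```

View pics/s3.png

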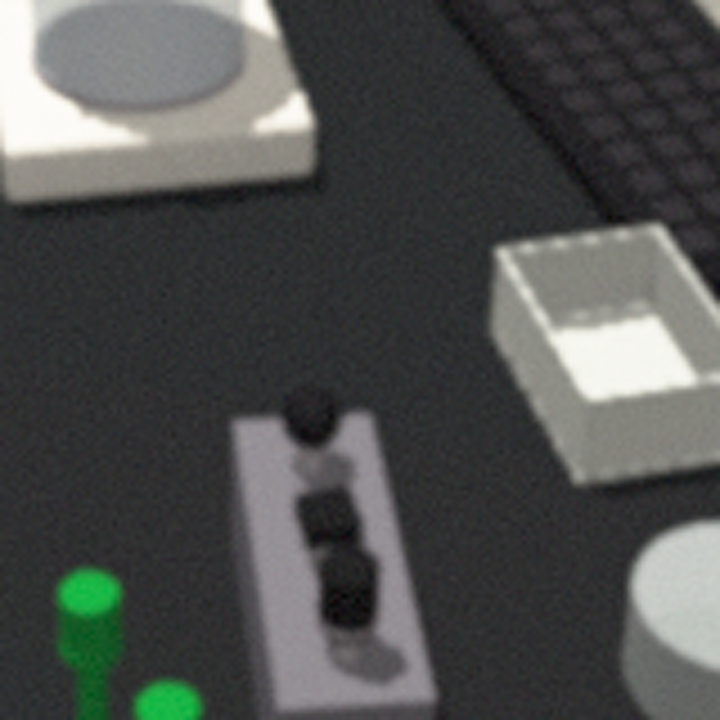

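View pics/t3.png

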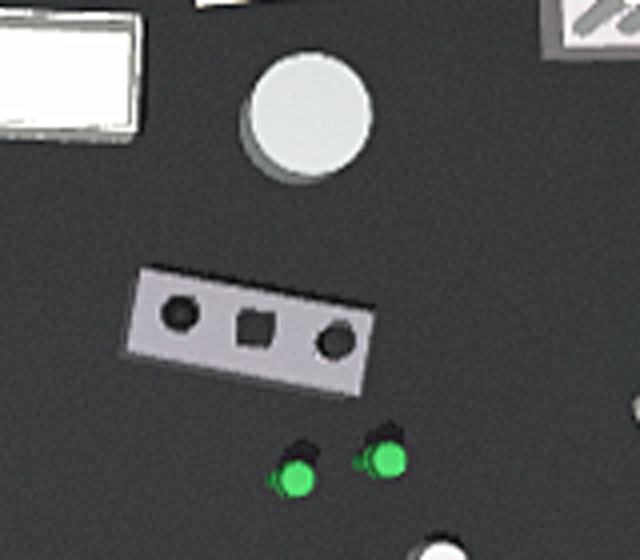

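>>> {"name": "arm_command", "arguments": {"plan": [{"jaw":0,"dx":40,"dy":-13,"dz":6,"wx":0,"wy":0,"wz":-0.1}], "squeeze": 40}}

```text
time: 1.4
tool_pos: [215.1, -548.5, 399.5]
tcp_rot: [179.9, 0.1, 23.3]
ft_force: [1.0, -0.8, 0.6]
finger_gap: 85.3
```

```bash
python3 -c "
from h import *
go(533.5,-314,340,79)"
```

```text
pos [ 215.1 -548.5  399.5] rot [1.7987e+02 1.2000e-01 2.3300e+01] F [ 0.99 -0.8   0.61] M [-0.   -0.01 -0.01] gap 85.3 t 1.4 q6 -6.831947610624773
dx 385.2 dy -89.5 dz 59.5 wz -0.972
```

>>> {"name": "arm_command", "arguments": {"plan": [{"jaw":0,"dx":385,"dy":-89,"dz":59,"wx":0,"wy":0,"wz":-0.97},{"jaw":0,"dx":385,"dy":-89,"dz":59,"wx":0,"wy":0,"wz":-0.97},{"jaw":0,"dx":385,"dy":-89,"dz":59,"wx":0,"wy":0,"wz":-0.97},{"jaw":0,"dx":385,"dy":-89,"dz":59,"wx":0,"wy":0,"wz":-0.97},{"jaw":0,"dx":385,"dy":-89,"dz":59,"wx":0,"wy":0,"wz":-0.97},{"jaw":0,"dx":385,"dy":-89,"dz":59,"wx":0,"wy":0,"wz":-0.97},{"jaw":0,"dx":385,"dy":-89,"dz":59,"wx":0,"wy":0,"wz":-0.97},{"jaw":0,"dx":385,"dy":-89,"dz":59,"wx":0,"wy":0,"wz":-0.97},{"jaw":0,"dx":385,"dy":-89,"dz":59,"wx":0,"wy":0,"wz":-0.97},{"jaw":0,"dx":385,"dy":-89,"dz":59,"wx":0,"wy":0,"wz":-0.97},{"jaw":0,"dx":385,"dy":-89,"dz":59,"wx":0,"wy":0,"wz":-0.97},{"jaw":0,"dx":385,"dy":-89,"dz":59,"wx":0,"wy":0,"wz":-0.97}]}}

```text
time: 2.6
tool_pos: [534.2, -312.4, 340.1]
tcp_rot: [180.0, 0.0, 79.0]
ft_force: [-0.2, 0.7, -0.7]
finger_gap: 85.3
```

Run:
```python
from fit import *
go(533.5,-314,251,79)
cv2.imwrite("pics/s4.png",up(S,290,210,160,160,4.5)); cv2.imwrite("pics/t4.png",up(T,340,150,160,140,4))
```

```text
pos [ 534.3 -312.4  340.1] rot [1.7997e+02 2.0000e-02 7.9000e+01] F [-0.46 -0.35  0.79] M [-0.02 -0.01 -0.02] gap 85.6 t 2.7 q6 -24.062322324645447
dx -1.7 dy -0.4 dz 89.1 wz 0.000
```

View pics/s4.png

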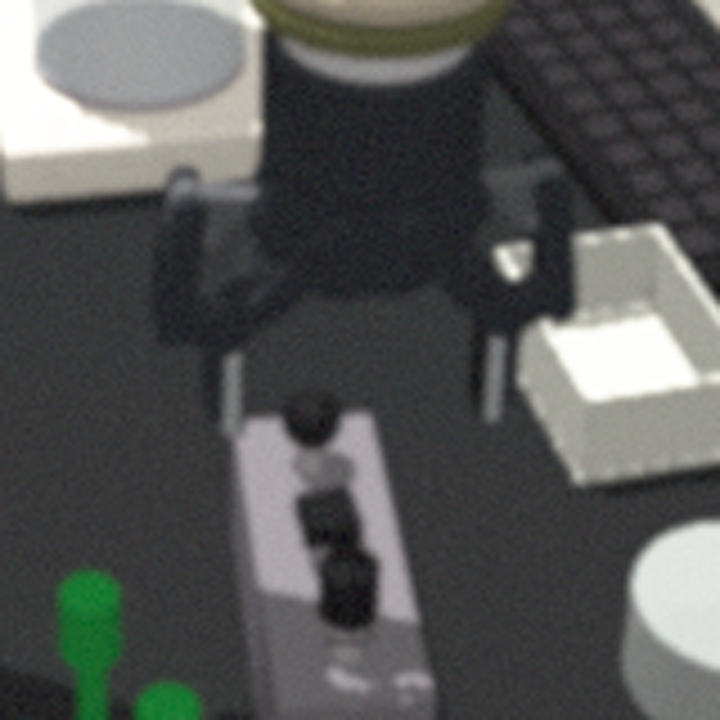

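>>> {"name": "arm_command", "arguments": {"plan": [{"jaw":0,"dx":-1.7,"dy":-0.4,"dz":15,"wx":0,"wy":0,"wz":0},{"jaw":0,"dx":-1.7,"dy":-0.4,"dz":35,"wx":0,"wy":0,"wz":0},{"jaw":0,"dx":-1.7,"dy":-0.4,"dz":55,"wx":0,"wy":0,"wz":0},{"jaw":0,"dx":-1.7,"dy":-0.4,"dz":72,"wx":0,"wy":0,"wz":0},{"jaw":0,"dx":-1.7,"dy":-0.4,"dz":84,"wx":0,"wy":0,"wz":0},{"jaw":0,"dx":-1.7,"dy":-0.4,"dz":88,"wx":0,"wy":0,"wz":0},{"jaw":0,"dx":-1.7,"dy":-0.4,"dz":88,"wx":0,"wy":0,"wz":0},{"jaw":0,"dx":-1.7,"dy":-0.4,"dz":88,"wx":0,"wy":0,"wz":0}]}}

```text
time: 3.5
tool_pos: [534.7, -313.2, 252.6]
tcp_rot: [179.9, 0.0, 79.1]
ft_force: [-0.4, -0.4, -0.2]
finger_gap: 85.4
```

Run:
```python
from fit import *
go(533.5,-314,252,79)
cv2.imwrite("pics/s5.png",up(S,290,210,160,160,4.5)); cv2.imwrite("pics/t5.png",up(T,340,150,160,140,4))
```

```text
pos [ 534.8 -313.2  253. ] rot [1.7989e+02 5.0000e-02 7.9120e+01] F [0.14 0.02 0.4 ] M [ 0.01 -0.04  0.04] gap 85.6 t 3.6 q6 -24.21184165180798
dx -1.0 dy -1.1 dz 1.0 wz 0.002
```

View pics/s5.png

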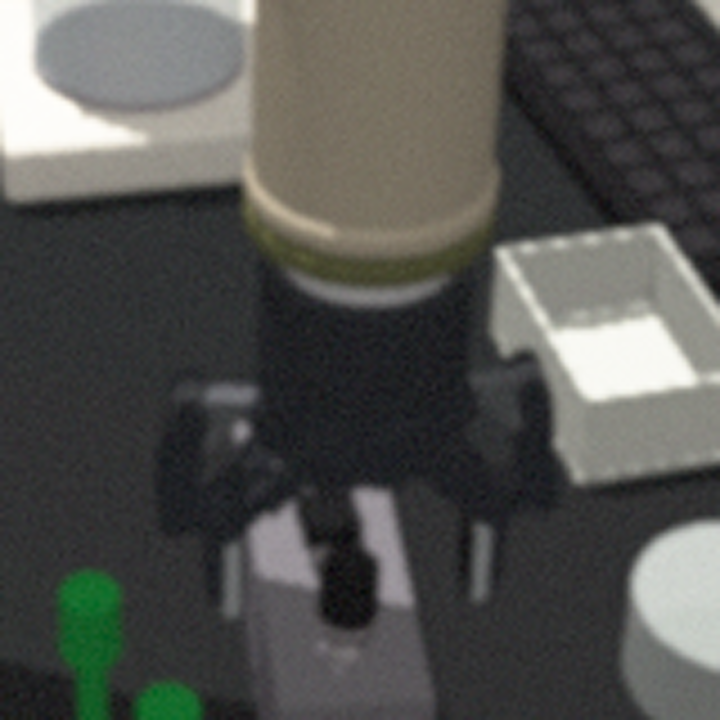

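Run:
```python
from fit import *
for n,d,(x,y,k) in (("S",S,(290,210,4.5)),("T",T,(340,150,4))):
    for P in ((534.8,-313.2,93),(532,-313,93),(533.5,-314,93)): print(n,P,np.round(proj(d,P),1), np.round((proj(d,P)-[x,y]+.5)*k-.5,0))
j=np.array([np.sin(np.radians(79)),-np.cos(np.radians(79)),0])
for sgn in (1,-1):
  for z in (85,98): print(sgn,z,np.round((proj(S,np.array([534.8,-313.2,z])+sgn*43*j)-[290,210]+.5)*4.5-.5))
```

```text
S (534.8, -313.2, 93) [367.3 341.6] [350. 594.]
S (532, -313, 93) [365.7 341.8] [343. 595.]
S (533.5, -314, 93) [366.8 342. ] [347. 596.]
T (534.8, -313.2, 93) [422.8 234.5] [333. 339.]
T (532, -313, 93) [422.8 235.5] [333. 343.]
T (533.5, -314, 93) [423.1 234.9] [334. 341.]
1 85 [460. 602.]
1 98 [462. 577.]
-1 85 [238. 617.]
-1 98 [238. 591.]
```

View pics/t5.png

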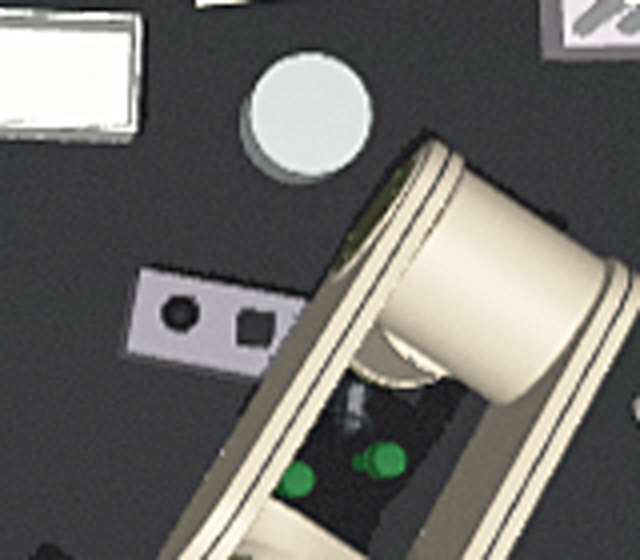

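>>> {"name": "arm_command", "arguments": {"plan": [{"jaw":0,"dx":-1,"dy":-2.4,"dz":1,"wx":0,"wy":0,"wz":0},{"jaw":0.5,"dx":-1,"dy":-2.4,"dz":1,"wx":0,"wy":0,"wz":0},{"jaw":0.5,"dx":-1,"dy":-2.4,"dz":1,"wx":0,"wy":0,"wz":0},{"jaw":0.5,"dx":-1,"dy":-2.4,"dz":1,"wx":0,"wy":0,"wz":0},{"jaw":0.58,"dx":-1,"dy":-2.4,"dz":1,"wx":0,"wy":0,"wz":0},{"jaw":0.58,"dx":-1,"dy":-2.4,"dz":1,"wx":0,"wy":0,"wz":0}], "squeeze": 25}}

```text
time: 4.3
tool_pos: [531.8, -313.4, 250.7]
tcp_rot: [-180.0, -0.0, 79.1]
ft_force: [-1.0, -0.1, -0.1]
finger_gap: 36.1
```

Run:
```python
from fit import *
go(533.5,-314,252,79)
cv2.imwrite("pics/s6.png",up(S,330,290,80,80,9))
```

```text
pos [ 531.8 -313.4  250.7] rot [-180.     -0.     79.12] F [0.27 0.26 0.6 ] M [0.06 0.03 0.  ] gap 35.6 t 4.4 q6 -24.38750272837892
dx -0.3 dy 1.8 dz -1.3 wz 0.002
```

View pics/s6.png

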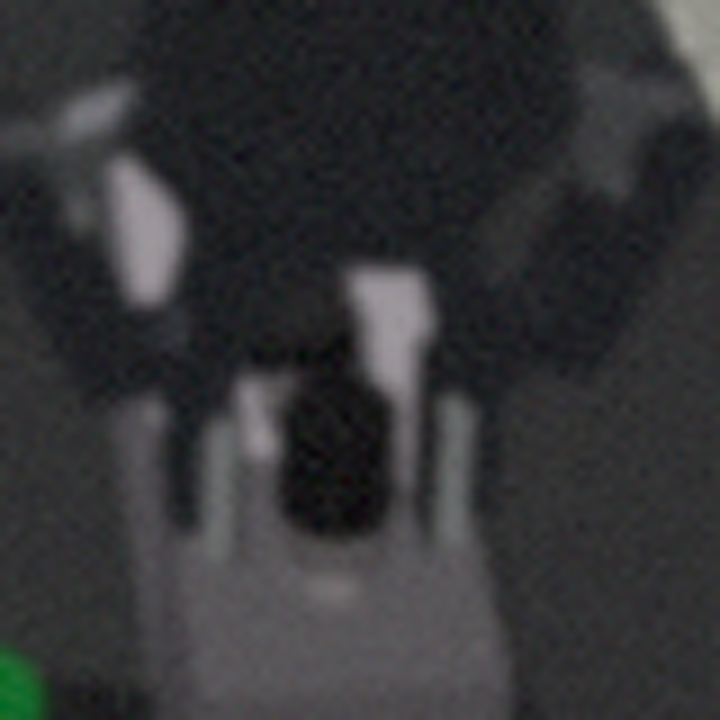

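>>> {"name": "arm_command", "arguments": {"plan": [{"jaw":1,"dx":0,"dy":0,"dz":0,"wx":0,"wy":0,"wz":0},{"jaw":1,"dx":0,"dy":0,"dz":0,"wx":0,"wy":0,"wz":0},{"jaw":1,"dx":0,"dy":0,"dz":0,"wx":0,"wy":0,"wz":0},{"jaw":1,"dx":0,"dy":0,"dz":0,"wx":0,"wy":0,"wz":0}], "squeeze": 30}}

```text
time: 4.8
tool_pos: [531.9, -313.4, 250.8]
tcp_rot: [180.0, 0.0, 79.1]
ft_force: [1.1, 0.0, 0.5]
finger_gap: 23.0
```

>>> {"name": "arm_command", "arguments": {"plan": [{"jaw":1,"dx":0,"dy":0,"dz":-5,"wx":0,"wy":0,"wz":0},{"jaw":1,"dx":0,"dy":0,"dz":-15,"wx":0,"wy":0,"wz":0},{"jaw":1,"dx":0,"dy":0,"dz":-30,"wx":0,"wy":0,"wz":0},{"jaw":1,"dx":0,"dy":0,"dz":-45,"wx":0,"wy":0,"wz":0},{"jaw":1,"dx":0,"dy":0,"dz":-60,"wx":0,"wy":0,"wz":0},{"jaw":1,"dx":0,"dy":0,"dz":-80,"wx":0,"wy":0,"wz":0},{"jaw":1,"dx":0,"dy":0,"dz":-110,"wx":0,"wy":0,"wz":0},{"jaw":1,"dx":0,"dy":0,"dz":-145,"wx":0,"wy":0,"wz":0},{"jaw":1,"dx":0,"dy":0,"dz":-185,"wx":0,"wy":0,"wz":0},{"jaw":1,"dx":0,"dy":0,"dz":-225,"wx":0,"wy":0,"wz":0},{"jaw":1,"dx":0,"dy":0,"dz":-235,"wx":0,"wy":0,"wz":0},{"jaw":1,"dx":0,"dy":0,"dz":-235,"wx":0,"wy":0,"wz":0}], "squeeze": 40}}

```text
time: 6.0
tool_pos: [531.8, -313.5, 489.3]
tcp_rot: [179.7, 0.1, 79.1]
ft_force: [0.2, -0.4, -2.6]
finger_gap: 22.6
```

Run:
```python
from fit import *
go(585,180.5,485,191)
cv2.imwrite("pics/s7.png",up(S,280,130,160,230,3))
```

```text
pos [ 531.5 -313.3  484.5] rot [-1.799e+02 -4.000e-02  7.911e+01] F [ 0.24 -0.06 -2.06] M [ 0.01  0.02 -0.03] gap 23.1 t 6.1 q6 -24.385365212265988
dx 495.0 dy -40.8 dz -0.5 wz -1.953
```

View pics/s7.png

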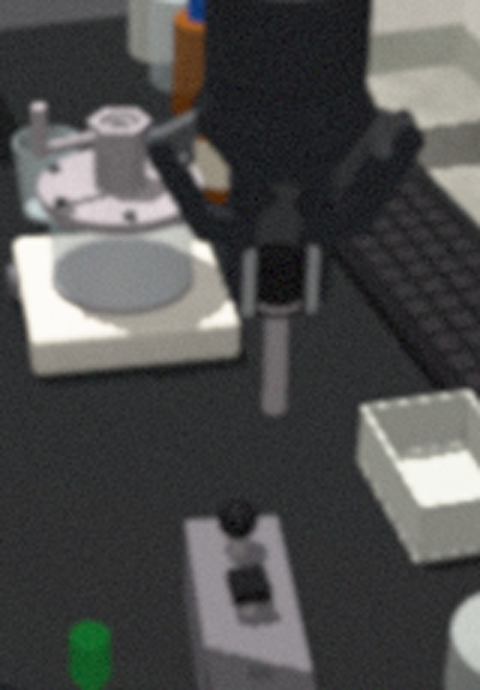

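>>> {"name": "arm_command", "arguments": {"plan": [{"jaw":1,"dx":495,"dy":-41,"dz":0,"wx":0,"wy":0,"wz":-1.953},{"jaw":1,"dx":495,"dy":-41,"dz":0,"wx":0,"wy":0,"wz":-1.953},{"jaw":1,"dx":495,"dy":-41,"dz":0,"wx":0,"wy":0,"wz":-1.953},{"jaw":1,"dx":495,"dy":-41,"dz":0,"wx":0,"wy":0,"wz":-1.953},{"jaw":1,"dx":495,"dy":-41,"dz":0,"wx":0,"wy":0,"wz":-1.953},{"jaw":1,"dx":495,"dy":-41,"dz":0,"wx":0,"wy":0,"wz":-1.953},{"jaw":1,"dx":495,"dy":-41,"dz":0,"wx":0,"wy":0,"wz":-1.953},{"jaw":1,"dx":495,"dy":-41,"dz":0,"wx":0,"wy":0,"wz":-1.953},{"jaw":1,"dx":495,"dy":-41,"dz":0,"wx":0,"wy":0,"wz":-1.953},{"jaw":1,"dx":495,"dy":-41,"dz":0,"wx":0,"wy":0,"wz":-1.953},{"jaw":1,"dx":495,"dy":-41,"dz":0,"wx":0,"wy":0,"wz":-1.953},{"jaw":1,"dx":495,"dy":-41,"dz":0,"wx":0,"wy":0,"wz":-1.953}]}}

```text
time: 7.3
tool_pos: [584.4, 182.4, 482.0]
tcp_rot: [-179.9, -0.3, -177.2]
ft_force: [-0.1, -0.3, -1.1]
finger_gap: 23.0
```

Run:
```python
from h import *
go(585,180.5,430,191)
```

```text
pos [584.4 182.4 482. ] rot [-179.94   -0.33 -177.22] F [-0.12 -0.27 -1.06] M [0.04 0.02 0.  ] gap 23.0 t 7.3 q6 -80.2499855439716
dx -0.5 dy -1.9 dz 52.0 wz -0.143
```

>>> {"name": "arm_command", "arguments": {"plan": [{"jaw":1,"dx":-0.5,"dy":-1.5,"dz":10,"wx":0,"wy":0,"wz":-0.143},{"jaw":1,"dx":-0.5,"dy":-1.5,"dz":25,"wx":0,"wy":0,"wz":-0.143},{"jaw":1,"dx":-0.5,"dy":-1.5,"dz":38,"wx":0,"wy":0,"wz":-0.143},{"jaw":1,"dx":-0.5,"dy":-1.5,"dz":42,"wx":0,"wy":0,"wz":-0.143},{"jaw":1,"dx":-0.5,"dy":-1.5,"dz":42,"wx":0,"wy":0,"wz":-0.143},{"jaw":1,"dx":-0.5,"dy":-1.5,"dz":42,"wx":0,"wy":0,"wz":-0.143}]}}

```text
time: 7.9
tool_pos: [585.6, 178.8, 443.9]
tcp_rot: [180.0, 0.0, -169.6]
ft_force: [0.6, -0.1, -0.3]
finger_gap: 23.1
```

Run:
```python
from fit import *
go(585,180.5,430,191)
print(pinpoint("side","probe_tip"),pinpoint("top","probe_head"))
cv2.imwrite("pics/s8.png",up(S,270,110,90,100,7)); cv2.imwrite("pics/t8.png",up(T,200,150,120,100,6))
```

```text
pos [585.7 178.9 444.7] rot [ 1.7999e+02  9.0000e-02 -1.6961e+02] F [-0.3  -0.46 -0.05] M [-0.04 -0.01  0.03] gap 23.2 t 8.0 q6 -88.20665231147838
dx 0.4 dy 1.7 dz 14.7 wz -0.011
[{'pixel': [323.6, 403.6], 'score': 0.92}, {'pixel': [318.3, 160.7], 'score': 0.62}, {'pixel': [318.3, 234.3], 'score': 0.31}] [{'pixel': [435.1, 267.3], 'score': 0.66}, {'pixel': [413.2, 266.7], 'score': 0.46}]
```

View pics/s8.png

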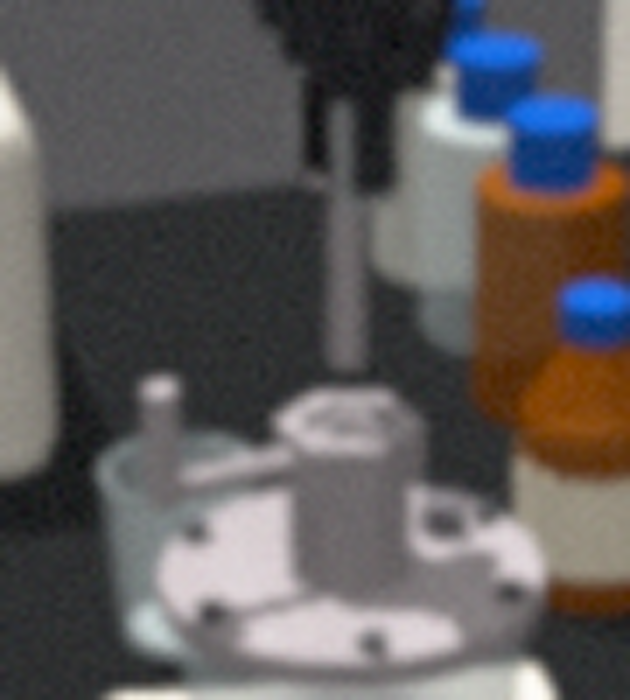

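View pics/t8.png

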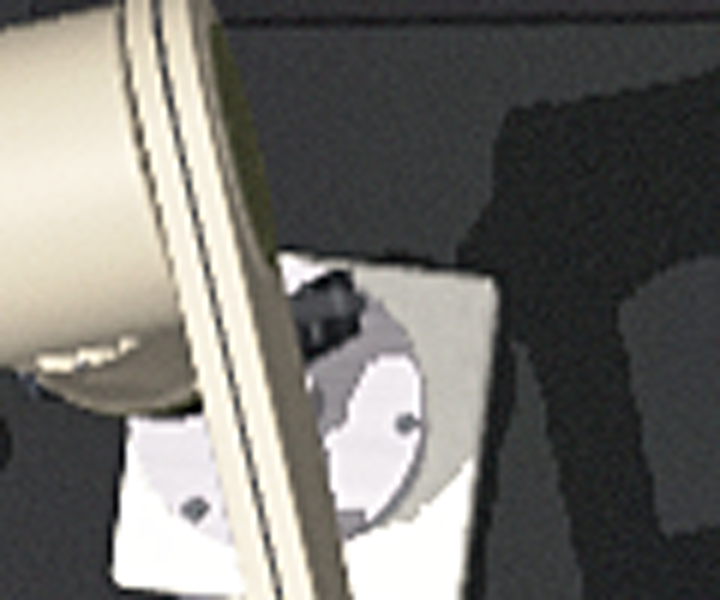

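Run:
```python
from fit import *
s=sense();p=s["tool_pos"];print(p)
k=10;x,y=300,130
im=up(S,x,y,45,60,k)
c=p[:2];z=p[2]-235.8
poly(im,S,circ(c,z,6),x,y,k,(0,255,0)); poly(im,S,circ(c,z+50,6),x,y,k,(0,255,0))
c=(586.9,181.5)
poly(im,S,circ(c,186,10.5),x,y,k,(0,0,255)); poly(im,S,circ(c,186,22),x,y,k,(0,0,255))
raw=up(S,x,y,45,60,k)
cv2.imwrite("pics/ov8.png",cv2.resize(np.hstack([raw,im]),(780,520)))
for z in (208,): 
    d=np.array([[*(proj(S,(585.65+a,178.9+b,z))-proj(S,(585.65,178.9,z)))] for a,b in ((1,0),(0,1))]);print(d)
```

```text
[585.66540056 178.94299382 444.3429906 ]
[[ 0.40640392 -0.05078498]
 [-0.11142837 -0.16910069]]
```

View pics/ov8.png

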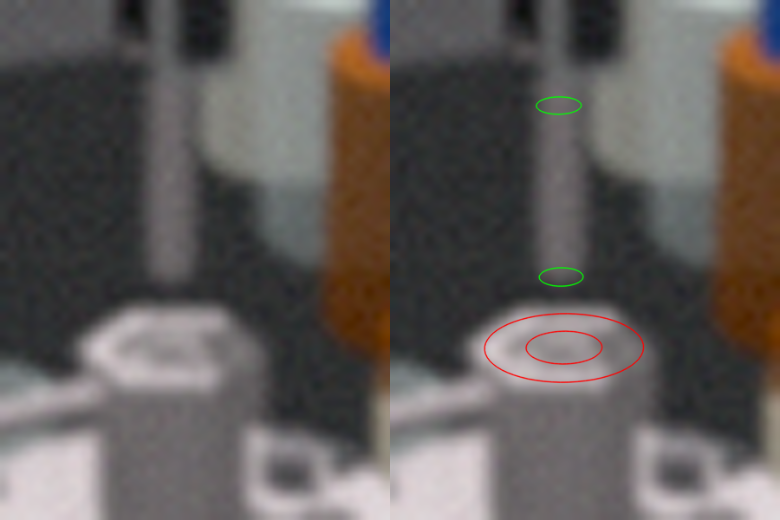

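>>> {"name": "arm_command", "arguments": {"plan": [{"jaw":1,"dx":-0.3,"dy":1.7,"dz":4,"wx":0,"wy":0,"wz":0},{"jaw":1,"dx":-0.3,"dy":1.7,"dz":9,"wx":0,"wy":0,"wz":0},{"jaw":1,"dx":-0.3,"dy":1.7,"dz":14,"wx":0,"wy":0,"wz":0},{"jaw":1,"dx":-0.3,"dy":1.7,"dz":17,"wx":0,"wy":0,"wz":0},{"jaw":1,"dx":-0.3,"dy":1.7,"dz":19,"wx":0,"wy":0,"wz":0},{"jaw":1,"dx":-0.3,"dy":1.7,"dz":20,"wx":0,"wy":0,"wz":0},{"jaw":1,"dx":-0.3,"dy":1.7,"dz":20,"wx":0,"wy":0,"wz":0}]}}

```text
time: 8.9
tool_pos: [585.5, 180.6, 423.6]
tcp_rot: [-180.0, -0.0, -169.6]
ft_force: [0.1, -0.7, -0.7]
finger_gap: 22.9
```

Run:
```python
from fit import *
go(585.7,180.7,419,191)
k=10;x,y=300,130
raw=up(S,x,y,45,60,k)
cv2.imwrite("pics/s9.png",raw)
```

```text
pos [585.6 180.7 423.9] rot [ 1.8000e+02  2.0000e-02 -1.6956e+02] F [ 0.15 -0.6  -1.28] M [ 0.03 -0.   -0.03] gap 22.8 t 9.0 q6 -88.08670011706508
dx -0.1 dy 0.0 dz 4.9 wz -0.010
```

View pics/s9.png

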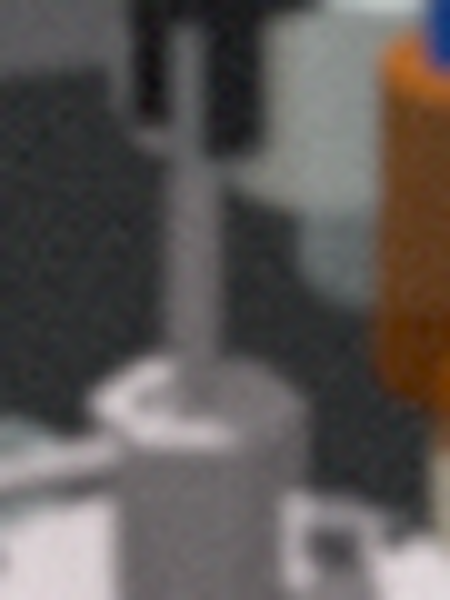

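>>> {"name": "arm_command", "arguments": {"plan": [{"jaw":1,"dx":-0.3,"dy":0,"dz":1.5,"wx":0,"wy":0,"wz":0},{"jaw":1,"dx":-0.3,"dy":0,"dz":3,"wx":0,"wy":0,"wz":0},{"jaw":1,"dx":-0.3,"dy":0,"dz":4,"wx":0,"wy":0,"wz":0},{"jaw":1,"dx":-0.3,"dy":0,"dz":4,"wx":0,"wy":0,"wz":0}]}}

```text
time: 9.4
tool_pos: [585.8, 180.7, 419.4]
tcp_rot: [180.0, -0.0, -169.6]
ft_force: [0.2, -0.0, -1.3]
finger_gap: 23.0
```

Tip about 2 mm below the rim with no contact. I'll keep going slowly.

>>> {"name": "arm_command", "arguments": {"plan": [{"jaw":1,"dx":0,"dy":0,"dz":1,"wx":0,"wy":0,"wz":0},{"jaw":1,"dx":0,"dy":0,"dz":2,"wx":0,"wy":0,"wz":0},{"jaw":1,"dx":0,"dy":0,"dz":2,"wx":0,"wy":0,"wz":0}]}}

```text
time: 9.7
tool_pos: [585.9, 180.7, 418.1]
tcp_rot: [-180.0, 0.0, -169.6]
ft_force: [-0.0, -0.2, 2.1]
finger_gap: 23.1
```

>>> {"name": "arm_command", "arguments": {"plan": [{"jaw":1,"dx":0,"dy":0,"dz":1,"wx":0,"wy":0,"wz":0},{"jaw":1,"dx":0,"dy":0,"dz":2,"wx":0,"wy":0,"wz":0},{"jaw":1,"dx":0,"dy":0,"dz":2,"wx":0,"wy":0,"wz":0}]}}

```text
time: 10.0
tool_pos: [586.1, 180.7, 417.5]
tcp_rot: [-180.0, 0.1, -169.6]
ft_force: [-2.2, -1.7, 7.9]
finger_gap: 22.9
```

```bash
python3 -c "
from h import *
go(585.7,180.7,411,191)"
```

```text
pos [586.1 180.7 417.5] rot [-1.8000e+02  1.4000e-01 -1.6956e+02] F [-2.21 -1.69  7.94] M [-0.13  0.41 -0.01] gap 22.9 t 10.0 q6 -88.08750020582688
dx 0.4 dy 0.1 dz 6.5 wz -0.010
```

>>> {"name": "arm_command", "arguments": {"plan": [{"jaw":1,"dx":0,"dy":0,"dz":-2,"wx":0,"wy":0,"wz":0},{"jaw":1,"dx":1.1,"dy":-0.6,"dz":-2,"wx":0,"wy":0,"wz":0},{"jaw":1,"dx":1.1,"dy":-0.6,"dz":-1,"wx":0,"wy":0,"wz":0},{"jaw":1,"dx":1.1,"dy":-0.6,"dz":0,"wx":0,"wy":0,"wz":0},{"jaw":1,"dx":1.1,"dy":-0.6,"dz":0,"wx":0,"wy":0,"wz":0}]}}

```text
time: 10.5
tool_pos: [584.9, 179.7, 415.1]
tcp_rot: [-180.0, -0.0, -169.6]
ft_force: [1.3, -1.3, -1.5]
finger_gap: 23.0
```

```bash
python3 -c "
from h import *
go(585,180.0,411,191)"
```

```text
pos [584.9 179.7 415.1] rot [-1.7998e+02 -4.0000e-02 -1.6957e+02] F [ 1.34 -1.29 -1.53] M [-0.36 -0.39  0.01] gap 23.0 t 10.5 q6 -88.1400022985463
dx -0.1 dy 0.3 dz 4.1 wz -0.010
```

>>> {"name": "arm_command", "arguments": {"plan": [{"jaw":1,"dx":0,"dy":0,"dz":1.5,"wx":0,"wy":0,"wz":0},{"jaw":1,"dx":0,"dy":0,"dz":3,"wx":0,"wy":0,"wz":0},{"jaw":1,"dx":0,"dy":0,"dz":4,"wx":0,"wy":0,"wz":0},{"jaw":1,"dx":0,"dy":0,"dz":4,"wx":0,"wy":0,"wz":0}]}}

```text
time: 10.9
tool_pos: [584.9, 179.8, 411.4]
tcp_rot: [-180.0, -0.0, -169.6]
ft_force: [1.7, -2.6, -1.1]
finger_gap: 23.0
```

```bash
python3 -c "
from h import *
go(585,180.0,400,191)"
```

```text
pos [584.9 179.8 411.4] rot [-1.7998e+02 -2.0000e-02 -1.6957e+02] F [ 1.71 -2.64 -1.13] M [-0.62 -0.37  0.  ] gap 23.0 t 10.9 q6 -88.13830919959872
dx -0.2 dy 0.2 dz 11.4 wz -0.010
```

>>> {"name": "arm_command", "arguments": {"plan": [{"jaw":1,"dx":-0.3,"dy":-0.7,"dz":0,"wx":0,"wy":0,"wz":0},{"jaw":1,"dx":-0.3,"dy":-0.7,"dz":2,"wx":0,"wy":0,"wz":0},{"jaw":1,"dx":-0.3,"dy":-0.7,"dz":4,"wx":0,"wy":0,"wz":0},{"jaw":1,"dx":-0.3,"dy":-0.7,"dz":6,"wx":0,"wy":0,"wz":0},{"jaw":1,"dx":-0.3,"dy":-0.7,"dz":8,"wx":0,"wy":0,"wz":0},{"jaw":1,"dx":-0.3,"dy":-0.7,"dz":8,"wx":0,"wy":0,"wz":0}]}}

```text
time: 11.5
tool_pos: [585.2, 179.4, 403.1]
tcp_rot: [180.0, -0.0, -169.6]
ft_force: [0.6, 0.0, -1.5]
finger_gap: 22.8
```

```bash
python3 -c "
from h import *
go(585,180.0,390,191)"
```

```text
pos [585.2 179.4 403.1] rot [ 1.7999e+02 -5.0000e-02 -1.6955e+02] F [ 0.58  0.   -1.53] M [-0.01 -0.05  0.04] gap 22.8 t 11.5 q6 -88.2073803455781
dx 0.1 dy 0.6 dz 13.1 wz -0.010
```

>>> {"name": "arm_command", "arguments": {"plan": [{"jaw":1,"dx":0,"dy":0,"dz":2.5,"wx":0,"wy":0,"wz":0},{"jaw":1,"dx":0,"dy":0,"dz":5,"wx":0,"wy":0,"wz":0},{"jaw":1,"dx":0,"dy":0,"dz":7.5,"wx":0,"wy":0,"wz":0},{"jaw":1,"dx":0,"dy":0,"dz":10,"wx":0,"wy":0,"wz":0},{"jaw":1,"dx":0,"dy":0,"dz":12,"wx":0,"wy":0,"wz":0},{"jaw":1,"dx":0,"dy":0,"dz":12,"wx":0,"wy":0,"wz":0}]}}

```text
time: 12.1
tool_pos: [585.2, 179.3, 391.2]
tcp_rot: [-180.0, -0.0, -169.6]
ft_force: [-0.2, 0.4, -1.5]
finger_gap: 22.6
```

>>> {"name": "arm_command", "arguments": {"plan": [{"jaw":1,"dx":0,"dy":0,"dz":2.5,"wx":0,"wy":0,"wz":0},{"jaw":1,"dx":0,"dy":0,"dz":5,"wx":0,"wy":0,"wz":0},{"jaw":1,"dx":0,"dy":0,"dz":7.5,"wx":0,"wy":0,"wz":0},{"jaw":1,"dx":0,"dy":0,"dz":10,"wx":0,"wy":0,"wz":0},{"jaw":1,"dx":0,"dy":0,"dz":12,"wx":0,"wy":0,"wz":0},{"jaw":1,"dx":0,"dy":0,"dz":12,"wx":0,"wy":0,"wz":0}]}}

```text
time: 12.7
tool_pos: [585.2, 179.3, 379.2]
tcp_rot: [-180.0, -0.0, -169.6]
ft_force: [0.7, 1.3, -1.2]
finger_gap: 22.5
```

```bash
python3 -c "
from h import *
go(585,180.0,370,191)"
```

```text
pos [585.2 179.3 379.2] rot [-1.8000e+02 -4.0000e-02 -1.6956e+02] F [ 0.66  1.3  -1.17] M [-0.01  0.02 -0.04] gap 22.5 t 12.7 q6 -88.20760718612179
dx 0.1 dy 0.8 dz 9.2 wz -0.010
```

>>> {"name": "arm_command", "arguments": {"plan": [{"jaw":1,"dx":0,"dy":0,"dz":2,"wx":0,"wy":0,"wz":0},{"jaw":1,"dx":0,"dy":0,"dz":4,"wx":0,"wy":0,"wz":0},{"jaw":1,"dx":0,"dy":0,"dz":6,"wx":0,"wy":0,"wz":0},{"jaw":1,"dx":0,"dy":0,"dz":7.5,"wx":0,"wy":0,"wz":0},{"jaw":1,"dx":0,"dy":0,"dz":7.5,"wx":0,"wy":0,"wz":0}]}}

```text
time: 13.2
tool_pos: [585.2, 179.2, 371.8]
tcp_rot: [-180.0, -0.0, -169.6]
ft_force: [-0.4, -0.7, -0.2]
finger_gap: 22.9
```

>>> {"name": "arm_command", "arguments": {"plan": [{"jaw":1,"dx":0,"dy":0,"dz":0.7,"wx":0,"wy":0,"wz":0},{"jaw":1,"dx":0,"dy":0,"dz":1.4,"wx":0,"wy":0,"wz":0},{"jaw":1,"dx":0,"dy":0,"dz":1.4,"wx":0,"wy":0,"wz":0}]}}

```text
time: 13.5
tool_pos: [585.3, 179.3, 370.7]
tcp_rot: [180.0, -0.0, -169.6]
ft_force: [0.8, -0.1, -1.6]
finger_gap: 22.9
```

>>> {"name": "arm_command", "arguments": {"plan": [{"jaw":1,"dx":0,"dy":0,"dz":0.5,"wx":0,"wy":0,"wz":0},{"jaw":1,"dx":0,"dy":0,"dz":1,"wx":0,"wy":0,"wz":0},{"jaw":1,"dx":0,"dy":0,"dz":1,"wx":0,"wy":0,"wz":0}]}}

```text
time: 13.8
tool_pos: [585.3, 179.3, 369.8]
tcp_rot: [180.0, 0.0, -169.6]
ft_force: [-0.0, -0.0, -0.3]
finger_gap: 22.9
```

>>> {"name": "arm_command", "arguments": {"plan": [{"jaw":1,"dx":0,"dy":0,"dz":0.5,"wx":0,"wy":0,"wz":0},{"jaw":1,"dx":0,"dy":0,"dz":1,"wx":0,"wy":0,"wz":0},{"jaw":1,"dx":0,"dy":0,"dz":1,"wx":0,"wy":0,"wz":0}]}}

```text
time: 14.1
tool_pos: [585.4, 179.3, 369.2]
tcp_rot: [180.0, 0.0, -169.6]
ft_force: [-1.0, -0.3, 1.6]
finger_gap: 22.8
```

```bash
python3 -c "
from h import *
go(585,180.0,370,191)"
```

```text
pos [585.4 179.3 369.2] rot [ 1.8000e+02  3.0000e-02 -1.6956e+02] F [-0.97 -0.3   1.6 ] M [-0.01  0.13  0.01] gap 22.8 t 14.1 q6 -88.20677153094363
dx 0.2 dy 0.7 dz -0.8 wz -0.010
```

>>> {"name": "arm_command", "arguments": {"plan": [{"jaw":0.6,"dx":0,"dy":0,"dz":0,"wx":0,"wy":0,"wz":0},{"jaw":0.5,"dx":0,"dy":0,"dz":0,"wx":0,"wy":0,"wz":0},{"jaw":0.4,"dx":0,"dy":0,"dz":0,"wx":0,"wy":0,"wz":0},{"jaw":0.4,"dx":0,"dy":0,"dz":0,"wx":0,"wy":0,"wz":0}]}}

```text
time: 14.5
tool_pos: [585.3, 179.3, 368.7]
tcp_rot: [180.0, -0.0, -169.6]
ft_force: [-0.1, 0.6, -0.2]
finger_gap: 51.7
```

Run:
```python
from fit import *
go(585,180.0,370,191)
cv2.imwrite("pics/s10.png",up(S,270,110,90,100,7))
```

```text
pos [585.3 179.3 368.7] rot [ 1.8000e+02 -1.0000e-02 -1.6956e+02] F [-0.71 -0.58 -0.6 ] M [-0.02 -0.02 -0.05] gap 51.2 t 14.6 q6 -88.20684100108728
dx 0.2 dy 0.8 dz -1.3 wz -0.010
```

View pics/s10.png

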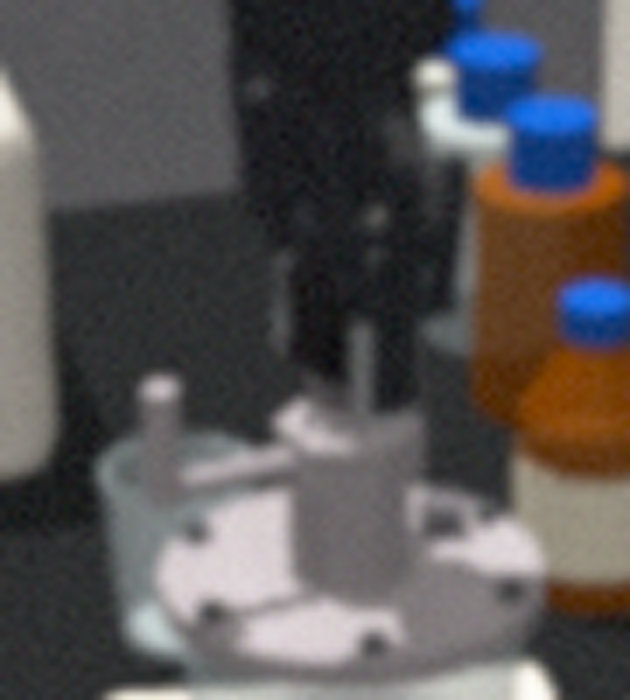

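>>> {"name": "arm_command", "arguments": {"plan": [{"jaw":0.4,"dx":0,"dy":0,"dz":-5,"wx":0,"wy":0,"wz":0},{"jaw":0.4,"dx":0,"dy":0,"dz":-15,"wx":0,"wy":0,"wz":0},{"jaw":0.4,"dx":0,"dy":0,"dz":-30,"wx":0,"wy":0,"wz":0},{"jaw":0.4,"dx":0,"dy":0,"dz":-50,"wx":0,"wy":0,"wz":0},{"jaw":0.4,"dx":0,"dy":0,"dz":-65,"wx":0,"wy":0,"wz":0},{"jaw":0.3,"dx":35,"dy":0,"dz":-65,"wx":0,"wy":0,"wz":0},{"jaw":0.3,"dx":70,"dy":0,"dz":-65,"wx":0,"wy":0,"wz":0},{"jaw":0.3,"dx":70,"dy":0,"dz":-65,"wx":0,"wy":0,"wz":0},{"jaw":0.3,"dx":70,"dy":0,"dz":-65,"wx":0,"wy":0,"wz":0}]}}

```text
time: 15.5
tool_pos: [516.1, 166.6, 435.2]
tcp_rot: [180.0, 0.1, -169.6]
ft_force: [1.2, 0.1, -0.2]
finger_gap: 59.4
```

Run:
```python
from fit import *
go(516.3,167.2,359,-170)
cv2.imwrite("pics/s11.png",up(S,255,100,100,110,6.5))
# post overlay
k=10;x,y=275,140
im=up(S,x,y,60,45,k)
for z in (186,214): poly(im,S,circ((516.3,167.2),z,6),x,y,k,(0,255,0))
poly(im,S,circ((585.3,179.3),186,22),x,y,k,(0,0,255))
for z in (196,228): poly(im,S,circ((585.3,179.3),z,12),x,y,k,(0,0,255))
cv2.imwrite("pics/ov11.png",im)
```

```text
pos [517.  166.7 435. ] rot [ 1.8000e+02  1.3000e-01 -1.6956e+02] F [ 0.13 -0.18 -0.19] M [ 0.04 -0.    0.03] gap 59.9 t 15.6 q6 -87.97517583531769
dx 0.6 dy 0.6 dz 76.0 wz 0.008
```

View pics/s11.png

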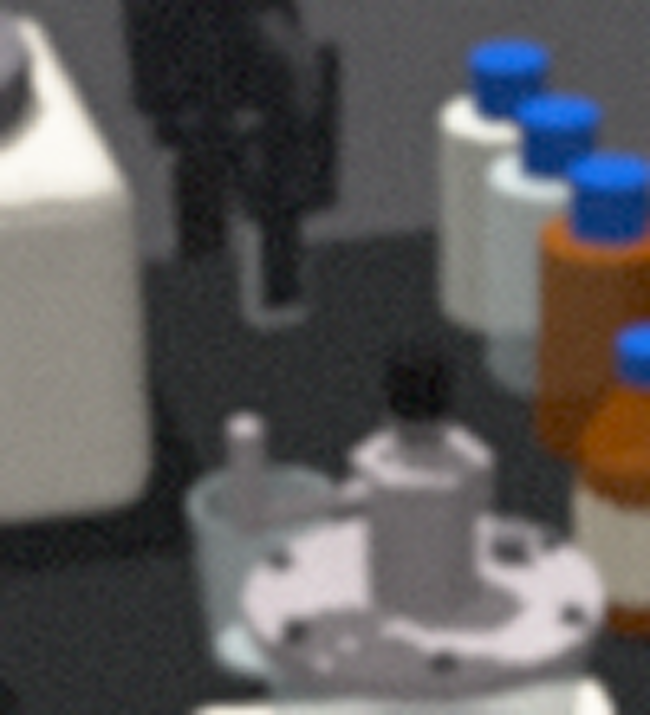

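View pics/ov11.png

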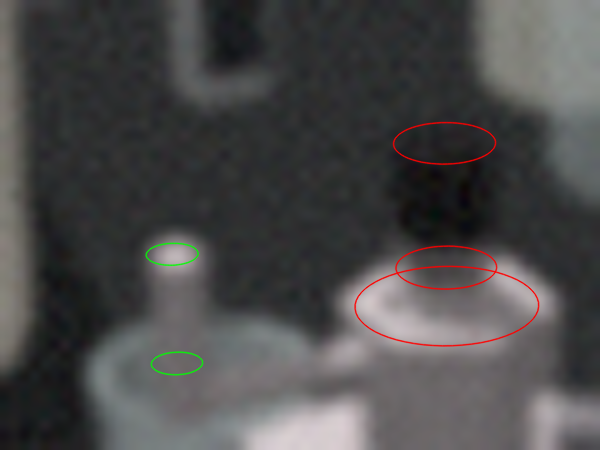

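>>> {"name": "arm_command", "arguments": {"plan": [{"jaw":0.3,"dx":-0.2,"dy":1.3,"dz":20,"wx":0,"wy":0,"wz":0.01},{"jaw":0.3,"dx":-0.2,"dy":1.3,"dz":40,"wx":0,"wy":0,"wz":0.01},{"jaw":0.3,"dx":-0.2,"dy":1.3,"dz":58,"wx":0,"wy":0,"wz":0.01},{"jaw":0.3,"dx":-0.2,"dy":1.3,"dz":70,"wx":0,"wy":0,"wz":0.01},{"jaw":0.4,"dx":-0.2,"dy":1.3,"dz":75,"wx":0,"wy":0,"wz":0.01},{"jaw":0.6,"dx":-0.2,"dy":1.3,"dz":75,"wx":0,"wy":0,"wz":0.01},{"jaw":0.65,"dx":-0.2,"dy":1.3,"dz":75,"wx":0,"wy":0,"wz":0.01},{"jaw":0.65,"dx":-0.2,"dy":1.3,"dz":75,"wx":0,"wy":0,"wz":0.01}]}}

```text
time: 16.4
tool_pos: [516.8, 168.0, 360.0]
tcp_rot: [180.0, 0.1, -170.1]
ft_force: [-0.5, 0.3, 0.1]
finger_gap: 30.0
```

Run:
```python
from fit import *
go(517,168,359,-170)
cv2.imwrite("pics/s12.png",up(S,265,130,75,75,9))
```

```text
pos [516.7 168.  359.8] rot [ 1.7999e+02  9.0000e-02 -1.7013e+02] F [-0.38  0.13 -0.42] M [-0.01 -0.04  0.01] gap 29.8 t 16.5 q6 -87.26340622762069
dx -0.3 dy -0.0 dz 0.8 wz -0.002
```

View pics/s12.png

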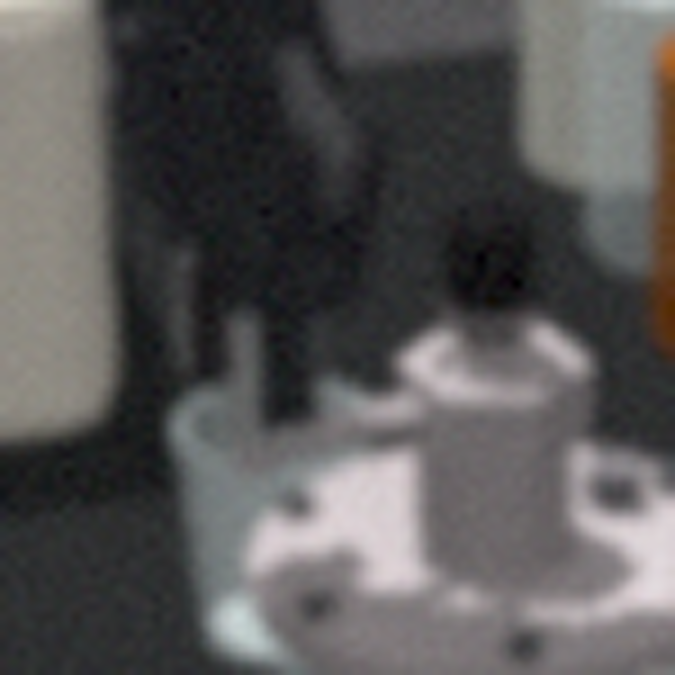

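>>> {"name": "arm_command", "arguments": {"plan": [{"jaw":0.8,"dx":0,"dy":0,"dz":0,"wx":0,"wy":0,"wz":0},{"jaw":1,"dx":0,"dy":0,"dz":0,"wx":0,"wy":0,"wz":0},{"jaw":1,"dx":0,"dy":0,"dz":0,"wx":0,"wy":0,"wz":0},{"jaw":1,"dx":0,"dy":0,"dz":0,"wx":0,"wy":0,"wz":0}], "squeeze": 30}}

```text
time: 16.9
tool_pos: [516.5, 167.6, 359.4]
tcp_rot: [-180.0, 0.0, -170.2]
ft_force: [-1.3, -4.9, 6.5]
finger_gap: 11.0
```

```bash
python3 -c "
from h import *
go(517,168,359,-170)"
```

```text
pos [516.5 167.6 359.4] rot [-1.7996e+02  3.0000e-02 -1.7015e+02] F [-1.27 -4.88  6.51] M [-0.79  0.3  -0.06] gap 11.0 t 16.9 q6 -87.26285824878447
dx -0.5 dy 0.3 dz 0.4 wz -0.003
```

>>> {"name": "arm_command", "arguments": {"plan": [{"jaw":1,"dx":0,"dy":0,"dz":-1,"wx":0,"wy":0,"wz":0},{"jaw":1,"dx":-0.1,"dy":3.5,"dz":-1,"wx":0,"wy":0,"wz":0.05},{"jaw":1,"dx":-0.35,"dy":7,"dz":-1,"wx":0,"wy":0,"wz":0.1},{"jaw":1,"dx":-0.8,"dy":10.5,"dz":-1,"wx":0,"wy":0,"wz":0.15},{"jaw":1,"dx":-1.4,"dy":13.9,"dz":-1,"wx":0,"wy":0,"wz":0.2}]}}

```text
time: 17.4
tool_pos: [515.6, 181.1, 359.5]
tcp_rot: [-179.9, -0.0, 178.3]
ft_force: [1.0, -8.4, 0.9]
finger_gap: 10.8
```

```bash
cat >> h.py <<'E'
def tq(c=(585.5,179.4)):
    s=sense();p=s["tool_pos"][:2]-c;r=np.linalg.norm(p);u=p/r;t=np.array([u[1],-u[0]]);F=s["ft_force"]
    print("ang %.1f turned %.3f r %.1f Ftan %.2f Frad %.2f Fz %.2f yaw %.1f Mz %.2f t %.2f gap %.1f z %.1f"%(np.degrees(np.arctan2(u[1],u[0])),(np.radians(-170.3)-np.arctan2(u[1],u[0]))%(2*np.pi),r,-F[:2]@t,F[:2]@u,F[2],s["tcp_rot"][2],s["wrist_torque"][2],s["time"],s["finger_gap"],s["tool_pos"][2]))
E
python3 -c "
from h import *
tq()"
```

```text
ang 178.6 turned 0.194 r 70.0 Ftan 8.35 Frad -1.16 Fz 0.91 yaw 178.3 Mz 0.02 t 17.40 gap 10.8 z 359.5
```

>>> {"name": "arm_command", "arguments": {"plan": [{"jaw":1,"dx":-0.1,"dy":3.5,"dz":0,"wx":0,"wy":0,"wz":0.05},{"jaw":1,"dx":-0.35,"dy":7,"dz":0,"wx":0,"wy":0,"wz":0.1},{"jaw":1,"dx":-0.8,"dy":10.5,"dz":0,"wx":0,"wy":0,"wz":0.15}]}}

```text
time: 17.7
tool_pos: [516.6, 191.6, 359.5]
tcp_rot: [-179.9, -0.0, 169.7]
ft_force: [-0.0, -8.9, 1.3]
finger_gap: 10.9
```

```bash
python3 -c "
from h import *
tq()"
```

```text
ang 169.9 turned 0.345 r 70.0 Ftan 8.79 Frad -1.53 Fz 1.34 yaw 169.7 Mz 0.08 t 17.70 gap 10.9 z 359.5
```

>>> {"name": "arm_command", "arguments": {"plan": [{"jaw":1,"dx":-0.1,"dy":3.5,"dz":0,"wx":0,"wy":0,"wz":0.05},{"jaw":1,"dx":-0.35,"dy":7,"dz":0,"wx":0,"wy":0,"wz":0.1}]}}

```text
time: 17.9
tool_pos: [518.1, 198.5, 359.4]
tcp_rot: [-179.9, -0.0, 163.9]
ft_force: [-0.7, -8.2, 1.7]
finger_gap: 10.9
```

```bash
python3 -c "
from h import *
tq()"
```

```text
ang 164.2 turned 0.445 r 70.1 Ftan 8.09 Frad -1.57 Fz 1.73 yaw 163.9 Mz 0.10 t 17.90 gap 10.9 z 359.4
```

>>> {"name": "arm_command", "arguments": {"plan": [{"jaw":1,"dx":-0.1,"dy":3.5,"dz":0,"wx":0,"wy":0,"wz":0.05},{"jaw":1,"dx":-0.35,"dy":7,"dz":0,"wx":0,"wy":0,"wz":0.1}]}}

```text
time: 18.1
tool_pos: [520.3, 205.2, 359.4]
tcp_rot: [-179.9, -0.0, 158.2]
ft_force: [-1.1, -7.5, 1.9]
finger_gap: 11.1
```

```bash
python3 -c "
from h import *
tq()"
```

```text
ang 158.4 turned 0.546 r 70.1 Ftan 7.41 Frad -1.79 Fz 1.90 yaw 158.2 Mz 0.06 t 18.10 gap 11.1 z 359.4
```

>>> {"name": "arm_command", "arguments": {"plan": [{"jaw":1,"dx":-0.1,"dy":3.5,"dz":0,"wx":0,"wy":0,"wz":0.05},{"jaw":1,"dx":-0.35,"dy":7,"dz":0,"wx":0,"wy":0,"wz":0.1}]}}

```text
time: 18.3
tool_pos: [523.1, 211.6, 359.4]
tcp_rot: [-179.9, -0.0, 152.5]
ft_force: [-1.4, -8.1, 3.0]
finger_gap: 10.5
```

```bash
python3 -c "
from h import *
tq()"
```

```text
ang 152.7 turned 0.645 r 70.2 Ftan 7.83 Frad -2.48 Fz 2.95 yaw 152.5 Mz 0.06 t 18.30 gap 10.5 z 359.4
```

>>> {"name": "arm_command", "arguments": {"plan": [{"jaw":1,"dx":-0.4,"dy":3.5,"dz":0,"wx":0,"wy":0,"wz":0.05},{"jaw":1,"dx":-0.8,"dy":7,"dz":0,"wx":0,"wy":0,"wz":0.1}]}}

```text
time: 18.5
tool_pos: [526.7, 217.6, 359.4]
tcp_rot: [-179.8, -0.1, 146.8]
ft_force: [-6.3, -6.4, 4.0]
finger_gap: 10.9
```

```bash
python3 -c "
from h import *
tq()"
```

```text
ang 147.0 turned 0.745 r 70.1 Ftan 8.80 Frad 1.79 Fz 3.97 yaw 146.8 Mz 0.11 t 18.50 gap 10.9 z 359.4
```

>>> {"name": "arm_command", "arguments": {"plan": [{"jaw":1,"dx":-0.1,"dy":3.5,"dz":0,"wx":0,"wy":0,"wz":0.05},{"jaw":1,"dx":-0.35,"dy":7,"dz":0,"wx":0,"wy":0,"wz":0.1}]}}

```text
time: 18.7
tool_pos: [530.7, 223.3, 359.4]
tcp_rot: [-179.8, -0.1, 141.0]
ft_force: [-5.8, -7.2, 4.2]
finger_gap: 11.1
```

```bash
python3 -c "
from h import *
tq()"
```

```text
ang 141.3 turned 0.845 r 70.2 Ftan 9.21 Frad 0.05 Fz 4.17 yaw 141.0 Mz 0.08 t 18.70 gap 11.1 z 359.4
```

>>> {"name": "arm_command", "arguments": {"plan": [{"jaw":1,"dx":-0.1,"dy":2.1,"dz":0,"wx":0,"wy":0,"wz":0.03},{"jaw":1,"dx":-0.2,"dy":4.2,"dz":0,"wx":0,"wy":0,"wz":0.06}]}}

```text
time: 18.9
tool_pos: [533.4, 226.4, 359.4]
tcp_rot: [-179.8, -0.1, 137.7]
ft_force: [-7.4, -7.5, 5.4]
finger_gap: 11.0
```

```bash
python3 -c "
from h import *
tq()"
```

```text
ang 137.9 turned 0.904 r 70.2 Ftan 10.52 Frad 0.48 Fz 5.35 yaw 137.7 Mz 0.09 t 18.90 gap 11.0 z 359.4
```

>>> {"name": "arm_command", "arguments": {"plan": [{"jaw":1,"dx":-0.1,"dy":2.1,"dz":0,"wx":0,"wy":0,"wz":0.03},{"jaw":1,"dx":-0.2,"dy":4.2,"dz":0,"wx":0,"wy":0,"wz":0.06}]}}

```text
time: 19.1
tool_pos: [536.3, 229.4, 359.4]
tcp_rot: [-179.8, -0.1, 134.2]
ft_force: [-8.7, -7.8, 6.4]
finger_gap: 11.2
```

```bash
python3 -c "
from h import *
tq()"
```

```text
ang 134.5 turned 0.963 r 70.2 Ftan 11.70 Frad 0.55 Fz 6.45 yaw 134.2 Mz 0.09 t 19.10 gap 11.2 z 359.4
```

>>> {"name": "arm_command", "arguments": {"plan": [{"jaw":1,"dx":-0.05,"dy":1.4,"dz":0,"wx":0,"wy":0,"wz":0.02},{"jaw":1,"dx":-0.1,"dy":2.8,"dz":0,"wx":0,"wy":0,"wz":0.04}]}}

```text
time: 19.3
tool_pos: [538.2, 231.3, 359.4]
tcp_rot: [-179.8, -0.1, 132.0]
ft_force: [-9.2, -7.5, 6.2]
finger_gap: 10.6
```

```bash
python3 -c "
from h import *
tq()
snapshot('side');tq();snapshot('side');tq();snapshot('side');tq()"
```

```text
ang 132.3 turned 1.002 r 70.2 Ftan 11.88 Frad 0.68 Fz 6.25 yaw 132.0 Mz 0.06 t 19.30 gap 10.6 z 359.4
ang 132.2 turned 1.003 r 70.2 Ftan 11.35 Frad 0.45 Fz 5.97 yaw 131.9 Mz 0.04 t 19.35 gap 10.7 z 359.4
ang 132.2 turned 1.003 r 70.2 Ftan 10.35 Frad -0.28 Fz 6.00 yaw 132.0 Mz 0.04 t 19.40 gap 10.7 z 359.4
ang 132.2 turned 1.003 r 70.2 Ftan 10.05 Frad -0.45 Fz 6.17 yaw 132.0 Mz 0.08 t 19.45 gap 10.8 z 359.4
```

>>> {"name": "arm_command", "arguments": {"plan": [{"jaw":1,"dx":-0.05,"dy":1.4,"dz":0,"wx":0,"wy":0,"wz":0.02},{"jaw":1,"dx":-0.1,"dy":2.8,"dz":0,"wx":0,"wy":0,"wz":0.04}]}}

```text
time: 19.65
tool_pos: [540.3, 233.1, 359.4]
tcp_rot: [-179.8, -0.1, 129.7]
ft_force: [-9.4, -7.1, 7.1]
finger_gap: 10.8
```

```bash
python3 -c "
from h import *
tq()"
```

```text
ang 130.1 turned 1.040 r 70.2 Ftan 11.77 Frad 0.64 Fz 7.07 yaw 129.7 Mz 0.08 t 19.65 gap 10.8 z 359.4
```

>>> {"name": "arm_command", "arguments": {"plan": [{"jaw":1,"dx":-0.03,"dy":1.1,"dz":0,"wx":0,"wy":0,"wz":0.015},{"jaw":1,"dx":-0.08,"dy":2.2,"dz":0,"wx":0,"wy":0,"wz":0.03}]}}

```text
time: 19.85
tool_pos: [541.9, 234.5, 359.4]
tcp_rot: [-179.7, -0.1, 128.0]
ft_force: [-11.1, -6.9, 7.9]
finger_gap: 10.7
```

```bash
python3 -c "
from h import *
tq()"
```

```text
ang 128.3 turned 1.071 r 70.3 Ftan 13.05 Frad 1.46 Fz 7.92 yaw 128.0 Mz 0.08 t 19.85 gap 10.7 z 359.4
```

>>> {"name": "arm_command", "arguments": {"plan": [{"jaw":1,"dx":0,"dy":-0.6,"dz":0,"wx":0,"wy":0,"wz":0},{"jaw":0.7,"dx":0,"dy":-0.6,"dz":0,"wx":0,"wy":0,"wz":0},{"jaw":0.5,"dx":0,"dy":-0.6,"dz":0,"wx":0,"wy":0,"wz":0},{"jaw":0.5,"dx":0,"dy":-0.6,"dz":0,"wx":0,"wy":0,"wz":0},{"jaw":0.5,"dx":0,"dy":-0.6,"dz":0,"wx":0,"wy":0,"wz":0}]}}

```text
time: 20.35
tool_pos: [542.6, 234.6, 359.7]
tcp_rot: [180.0, -0.0, 128.0]
ft_force: [-0.2, -0.1, 0.4]
finger_gap: 42.9
```

```bash
python3 -c "
from h import *
tq()"
```

```text
ang 127.9 turned 1.079 r 70.0 Ftan 0.17 Frad 0.06 Fz 0.35 yaw 128.0 Mz -0.01 t 20.35 gap 42.9 z 359.7
```

>>> {"name": "arm_command", "arguments": {"plan": [{"jaw":0.5,"dx":0,"dy":0,"dz":-10,"wx":0,"wy":0,"wz":0},{"jaw":0.5,"dx":0,"dy":0,"dz":-30,"wx":0,"wy":0,"wz":0},{"jaw":0.5,"dx":0,"dy":0,"dz":-55,"wx":0,"wy":0,"wz":0},{"jaw":0.5,"dx":0,"dy":0,"dz":-80,"wx":0,"wy":0,"wz":0},{"jaw":0.5,"dx":40,"dy":-40,"dz":-110,"wx":0,"wy":0,"wz":0},{"jaw":0.5,"dx":70,"dy":-80,"dz":-120,"wx":0,"wy":0,"wz":0},{"jaw":0.5,"dx":100,"dy":-110,"dz":-120,"wx":0,"wy":0,"wz":0},{"jaw":0.5,"dx":100,"dy":-110,"dz":-120,"wx":0,"wy":0,"wz":0},{"jaw":0.5,"dx":100,"dy":-110,"dz":-120,"wx":0,"wy":0,"wz":0}]}}

```text
time: 21.25
tool_pos: [393.2, 245.8, 481.4]
tcp_rot: [179.8, 0.0, 128.1]
ft_force: [0.4, -0.1, -0.5]
finger_gap: 42.7
```

Run:
```python
from fit import *
tq()
a=up(S,270,130,90,85,6);b=up(T,210,180,60,70,510/70)
cv2.imwrite("pics/end.png",np.hstack([a[:510,:400*1],b[:510,:380]]) if 0 else np.hstack([cv2.resize(a,(400,378)),cv2.resize(b,(324,378))]))
cv2.imwrite("pics/endS.png",S["pixels"][:,:,::-1]);cv2.imwrite("pics/endT.png",T["pixels"][:,:,::-1])
```

```text
ang 160.9 turned 0.503 r 201.8 Ftan 0.26 Frad 0.51 Fz -0.19 yaw 128.0 Mz -0.00 t 21.35 gap 42.6 z 480.4
```

View pics/end.png

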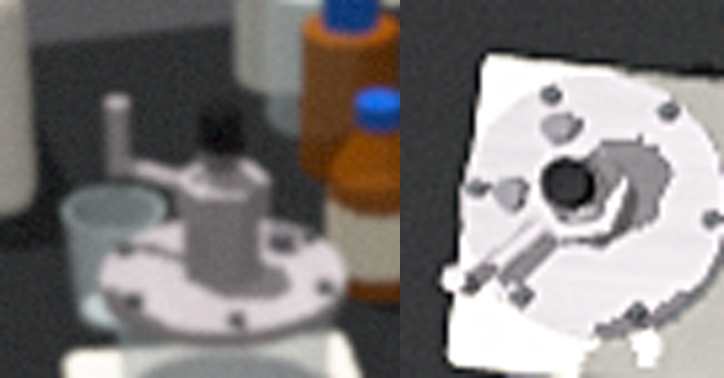

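View pics/endS.png

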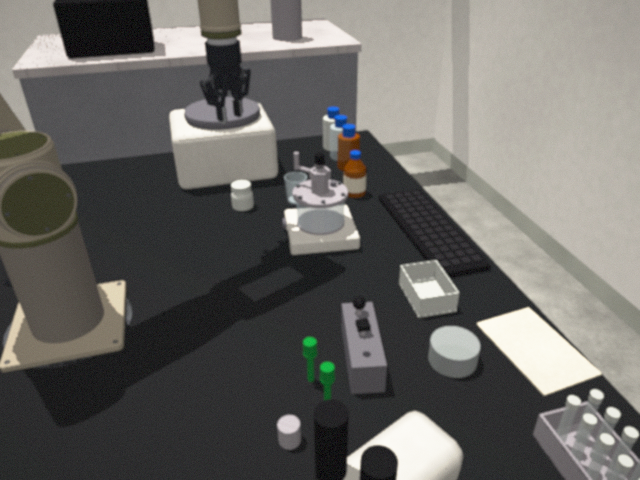

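```bash
python3 -c "
from bench import *
print(hand_in())"
```

```text
the job is handed in; nothing more can be done
None
```

I moved the temperature probe from the rack into the clamp fitting, let go of it, and tightened the nut clockwise. I handed the job in at about 21 s; no verdict is reported.

- **Seating:** the tip touched the cone of the mouth once at about 8 N. I shifted about 1.5 mm and the shank went in freely. It met the floor at the expected height with about 3 N.
- **Tightening:** I turned the nut about 1.07 rad by its post. Drag was about 8 N and the bite came at about 0.75 rad. I stopped at about 12.5 to 13 N at the post, or about 0.9 N m.
- **Last pictures:** the probe stands upright in the fitting, and its head looks about the expected height above the nut. The other things on the bench look unmoved, and the gripper is clear with its force reading near zero.
- **Checks that disagreed:** single force readings scattered by about 0.5 N. A small wrist moment (about 0.08 N m), if real, would put the final torque nearer 0.98 to 1.0 N m, still below the 1.1 crushing limit. I did not test the grip again after letting go of the post.

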